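Close the brazing hearth, rest the tube and fill the tool tray

TASK

Get the brazing bench ready for the next joint. First close up the hearth: bring the two loose firebricks into line with the fixed half brick, so that the row stands flush end to end with no gaps; only then lay the copper tube across both vee rests, centred so that its nuts are outside them. Lay each tool and pipe bracket on the bench flat in its own tray compartment (brush in the narrow long one, scraper in the wide long one, both with handles towards the red strip; brackets in the crosswise ones, in any order, at any time), leave the other things on the bench alone, and recover anything that gets knocked or dropped.

Things in the scene. Friction and masses are not known exactly. Their poses are not given: they have to be found in the camera images.
- hearth: Fixed brazing hearth: dark steel plate 180 (x) x 275 (y) x 6 mm, origin under its centre. Firebrick row along y at x = +45 mm, begun by a fixed half brick 56 (x) x 45 (y) x 36 mm at the -y end; its +y face, which the first loose brick must touch, is at y = -87.5 mm; the row grows towards +y. On the -x side two steel vee rests, tops 65 mm above the bench.
- rest_mid (a point): Where the middle of the tube's axis must lie, midway between the vee rests, 57.6 mm above the bench; hearth axes. Two 90-degree vees open upward, each 10 mm wide along y, centred 40 mm either side of this point along y and 54 mm across in x; the tube lies along hearth y in both, nuts outside.
- brick1: Loose reddish-brown firebrick, 56 (x) x 70 (y) x 36 mm high, 150 to 310 g, origin under its centre. It stands on the hearth plate; in the finished row its y lies along hearth y. Slides with ordinary friction.
- brick2: Second loose firebrick, identical to the first; starts farther from the fixed half brick.
- tube: Copper tube, 22 mm diameter, with a brass hex nut (32 mm across flats, 22 mm long) at each end, 160 mm long over all (116 mm bare tube between the nuts); x runs along the tube. Starts lying on the bench on the nuts' flats. Origin at the middle of its axis, 16 mm above the bench when it lies there. 150 to 310 g.
- tray: Blue tray fixed to the bench, 166 (x) x 230 (y) mm, floor 4 mm thick, walls and dividers 4 mm thick, tops 16 mm above the bench, black floors, red strip on its -x edge (towards the robot). Origin under its centre. From +y to -y: a narrow long compartment (brush), a wider long one (scraper), then three crosswise ones in a line along x (brackets).
- bay_brush (a point): Centre of the floor (4 mm above the bench) of the narrow long compartment, 158 (x) x 44 (y) mm inside; same axes as the tray.
- bay_scraper (a point): Centre of the floor of the wide long compartment, 158 (x) x 62 (y) mm inside; same axes as the tray.
- brush: Wire brush: wooden back 140 (x) x 36 (y) x 16 mm, 10 to 26 mm above its underside, on brass-coloured bristles 96 x 34 x 10 mm under the head end (x -28 to +68 mm); the handle end, dipped in blue paint, overhangs at -x. Origin at bristle-tip level under the middle of the back; x points from handle to head. 130 g.
- brush_head (a point): On the brush's axis, 60 mm from its origin towards the head end.
- scraper: Scraper: yellow handle 85 (x) x 32 (y) x 28 mm high (x -72 to +13 mm), flat steel blade 60 x 50 x 4 mm in front (x +13 to +73 mm, 8 to 12 mm up). Rests on the handle's underside. Origin at underside level, midway along its 145 mm; x points from handle to blade. Grip the handle about 22 mm behind the origin. 120 g.
- scraper_blade (a point): On the scraper's axis, 70 mm from its origin, at the blade's edge.
- bay_bracket1 (a point): Centre of the floor of crosswise bracket compartment 1 (nearest the red strip), 50 (x) x 108 (y) mm inside; same axes as the tray.
- bracket1: Pipe bracket of bare aluminium, hat-shaped: 94 (x) x 38 (y) mm, two flat feet 4 mm thick and a square hump in the middle 40 (x) x 38 (y) mm, 32 mm high; origin under its centre, x along its length. Best gripped on the hump. 90 g.
- bay_bracket2 (a point): Centre of the floor of crosswise bracket compartment 2 (the middle one), 50 (x) x 108 (y) mm inside; same axes as the tray.
- bracket2: Pipe bracket of bare aluminium, hat-shaped: 94 (x) x 38 (y) mm, two flat feet 4 mm thick and a square hump in the middle 40 (x) x 38 (y) mm, 32 mm high; origin under its centre, x along its length. Best gripped on the hump. 90 g. Like bracket1.
- bay_bracket3 (a point): Centre of the floor of crosswise bracket compartment 3 (farthest from the red strip), 50 (x) x 108 (y) mm inside; same axes as the tray.
- bracket3: Pipe bracket of bare aluminium, hat-shaped: 94 (x) x 38 (y) mm, two flat feet 4 mm thick and a square hump in the middle 40 (x) x 38 (y) mm, 32 mm high; origin under its centre, x along its length. Best gripped on the hump. 90 g. Like bracket1.
- flux_tin: Flux tin, 60 mm diameter, 45 mm high; a bystander, to be left alone. Origin under it.
- elbow: Copper elbow, 80 x 80 x 24 mm, lying flat; a bystander, to be left alone. Origin under it.
- tape_measure: Orange tape measure, 65 x 36 x 60 mm high; a bystander, to be left alone. Origin under it.
- coupling: Copper coupling standing on end, 32 mm diameter, 40 mm high; a bystander, to be left alone. Origin under it.
- valve: Brass ball valve with a red lever, about 85 x 32 x 37 mm; a bystander, to be left alone. Origin under it.
- wrench: Steel wrench lying flat; a bystander, to be left alone. Origin under it.
Things that resemble listed ones, but are neither listed nor needed, are in the scene too. What is shaped like the brick1 but turquoise is not meant.

How it is judged:
On the way, in this order (a step that is already met when the one before it is completed fails the run):
1. both loose bricks butted in line with the fixed half brick, no gaps (((x of brick1 in the frame of hearth between 0.038 and 0.052 m and z of brick1 in the frame of hearth between 0.003 and 0.01 m and angle between the y axis of each of brick1, brick2 and the y axis of hearth, either way round below 0.06 rad and linear speed of each of brick1, brick2 below 0.02 m/s and x of brick2 in the frame of hearth between 0.038 and 0.052 m and z of brick2 in the frame of hearth between 0.003 and 0.01 m and y of brick1 in the frame of hearth below -0.0495 m and distance between brick1 and brick2 below 0.0735 m) or (x of brick2 in the frame of hearth between 0.038 and 0.052 m and z of brick2 in the frame of hearth between 0.003 and 0.01 m and angle between the y axis of each of brick2, brick1 and the y axis of hearth, either way round below 0.06 rad and linear speed of each of brick2, brick1 below 0.02 m/s and x of brick1 in the frame of hearth between 0.038 and 0.052 m and z of brick1 in the frame of hearth between 0.003 and 0.01 m and y of brick2 in the frame of hearth below -0.0495 m and distance between brick2 and brick1 below 0.0735 m))), for 0.2 s.
2. after that, the copper tube rests across both vee rests (x of tube in the frame of rest_mid between -0.006 and 0.006 m and y of tube in the frame of rest_mid between -0.013 and 0.013 m and z of tube in the frame of rest_mid between -0.005 and 0.005 m and angle between the x axis of tube and the y axis of hearth, either way round below 0.08 rad and linear speed of tube below 0.02 m/s), for 0.2 s.
At the end, for the whole second after the job is handed in: Bricks: gaps under 3 mm, within 7 mm and 0.06 rad of the row line, flat. Tube seated in both vees (6 mm across, 5 mm high, 13 mm lengthwise, 0.08 rad). Every tool and bracket present flat on its compartment floor, within 0.2 rad of it, handles to the red strip. All at rest (all of step 2 and ((x of brick1 in the frame of hearth between 0.038 and 0.052 m and z of brick1 in the frame of hearth between 0.003 and 0.01 m and angle between the y axis of each of brick1, brick2 and the y axis of hearth, either way round below 0.06 rad and linear speed of each of brick1, brick2 below 0.02 m/s and x of brick2 in the frame of hearth between 0.038 and 0.052 m and z of brick2 in the frame of hearth between 0.003 and 0.01 m and y of brick1 in the frame of hearth below -0.0495 m and distance between brick1 and brick2 below 0.0735 m) or (x of brick2 in the frame of hearth between 0.038 and 0.052 m and z of brick2 in the frame of hearth between 0.003 and 0.01 m and angle between the y axis of each of brick2, brick1 and the y axis of hearth, either way round below 0.06 rad and linear speed of each of brick2, brick1 below 0.02 m/s and x of brick1 in the frame of hearth between 0.038 and 0.052 m and z of brick1 in the frame of hearth between 0.003 and 0.01 m and y of brick2 in the frame of hearth below -0.0495 m and distance between brick2 and brick1 below 0.0735 m)) and x of brush in the frame of bay_brush between -0.014 and 0.014 m and y of brush in the frame of bay_brush between -0.01 and 0.01 m and z of brush in the frame of bay_brush between -0.003 and 0.004 m and angle between each of brush, scraper's own z axis and vertical below 0.1 rad and angle between the x axis of each of brush, scraper and the x axis of tray, either way round below 0.2 rad and x of brush_head in the frame of bay_brush above 0.03 m and linear speed of each of brush, scraper, bracket1, bracket2, bracket3 below 0.02 m/s and x of scraper in the frame of bay_scraper between -0.014 and 0.014 m and y of scraper in the frame of bay_scraper between -0.014 and 0.014 m and z of scraper in the frame of bay_scraper between -0.003 and 0.004 m and x of scraper_blade in the frame of bay_scraper above 0.03 m and ((x of bracket1 in the frame of bay_bracket1 between -0.012 and 0.012 m and y of bracket1 in the frame of bay_bracket1 between -0.011 and 0.011 m and z of bracket1 in the frame of bay_bracket1 between -0.003 and 0.004 m and angle between bracket1's own z axis and vertical below 0.1 rad and angle between the x axis of bracket1 and the y axis of tray, either way round below 0.2 rad) or (x of bracket1 in the frame of bay_bracket2 between -0.012 and 0.012 m and y of bracket1 in the frame of bay_bracket2 between -0.011 and 0.011 m and z of bracket1 in the frame of bay_bracket2 between -0.003 and 0.004 m and angle between bracket1's own z axis and vertical below 0.1 rad and angle between the x axis of bracket1 and the y axis of tray, either way round below 0.2 rad) or (x of bracket1 in the frame of bay_bracket3 between -0.012 and 0.012 m and y of bracket1 in the frame of bay_bracket3 between -0.011 and 0.011 m and z of bracket1 in the frame of bay_bracket3 between -0.003 and 0.004 m and angle between bracket1's own z axis and vertical below 0.1 rad and angle between the x axis of bracket1 and the y axis of tray, either way round below 0.2 rad)) and ((x of bracket2 in the frame of bay_bracket1 between -0.012 and 0.012 m and y of bracket2 in the frame of bay_bracket1 between -0.011 and 0.011 m and z of bracket2 in the frame of bay_bracket1 between -0.003 and 0.004 m and angle between bracket2's own z axis and vertical below 0.1 rad and angle between the x axis of bracket2 and the y axis of tray, either way round below 0.2 rad) or (x of bracket2 in the frame of bay_bracket2 between -0.012 and 0.012 m and y of bracket2 in the frame of bay_bracket2 between -0.011 and 0.011 m and z of bracket2 in the frame of bay_bracket2 between -0.003 and 0.004 m and angle between bracket2's own z axis and vertical below 0.1 rad and angle between the x axis of bracket2 and the y axis of tray, either way round below 0.2 rad) or (x of bracket2 in the frame of bay_bracket3 between -0.012 and 0.012 m and y of bracket2 in the frame of bay_bracket3 between -0.011 and 0.011 m and z of bracket2 in the frame of bay_bracket3 between -0.003 and 0.004 m and angle between bracket2's own z axis and vertical below 0.1 rad and angle between the x axis of bracket2 and the y axis of tray, either way round below 0.2 rad)) and ((x of bracket3 in the frame of bay_bracket1 between -0.012 and 0.012 m and y of bracket3 in the frame of bay_bracket1 between -0.011 and 0.011 m and z of bracket3 in the frame of bay_bracket1 between -0.003 and 0.004 m and angle between bracket3's own z axis and vertical below 0.1 rad and angle between the x axis of bracket3 and the y axis of tray, either way round below 0.2 rad) or (x of bracket3 in the frame of bay_bracket2 between -0.012 and 0.012 m and y of bracket3 in the frame of bay_bracket2 between -0.011 and 0.011 m and z of bracket3 in the frame of bay_bracket2 between -0.003 and 0.004 m and angle between bracket3's own z axis and vertical below 0.1 rad and angle between the x axis of bracket3 and the y axis of tray, either way round below 0.2 rad) or (x of bracket3 in the frame of bay_bracket3 between -0.012 and 0.012 m and y of bracket3 in the frame of bay_bracket3 between -0.011 and 0.011 m and z of bracket3 in the frame of bay_bracket3 between -0.003 and 0.004 m and angle between bracket3's own z axis and vertical below 0.1 rad and angle between the x axis of bracket3 and the y axis of tray, either way round below 0.2 rad))); the robot touches nothing.
It fails at once if a bystander (flux tin, elbow, tape measure, coupling, valve, wrench) is moved by more than 30 mm (distance of any of flux_tin, elbow, tape_measure, coupling, valve, wrench from where it was at the start of the episode above 0.03 m).
Of brush, scraper, bracket1, bracket2, bracket3 only 3 to 5 are there at a start; the rules pass over those that are not, and their reading is None.
At some moment in a run one of brush, scraper, bracket1, bracket2, bracket3 may be knocked a few centimetres aside while the robot is not near it.
Once in a run the grip may slacken for a moment while it holds something.
It also fails if it takes over 210 s, if anything falls off the work surface, if the arm or the gripper's body presses on something with over 40 N, if the wrist force passes 120 N, or if a joint passes its speed limit or range.

ROBOT

A 6-joint arm with a two-finger parallel gripper is mounted at the origin on the work surface. World frame = base frame: x ahead of the robot, y to its left, z up, the work surface at z = 0. Lengths are in m, angles in rad, forces in N, time in s.
With the tool pointing down it reaches from about 0.25 to 0.8 m from the base axis. Payload 8.5 kg.
Tool frame: the origin (TCP) lies midway between the tips of the shut fingers; the grasp point (between the pads) lies 19 mm behind it (robot.grasp_offset is the distance from the TCP to the grasp point, in m); z points along the fingers, y is the line along which they close (so a half turn about z gives the same grasp; the last joint's range is limited). The gripper opens to 85 mm and grips with 20 to 120 N. Pads are 22 mm wide; open, the fingers measure 114 mm over their backs; the gripper's body (76 mm by 85 mm) begins 54 mm behind the grasp point. The pads swing forward as they close: fully open they stand 13 mm farther back than shut.
Start: joints at [0, 0.238, -0.013, 1.319, 0, 1.571], TCP at [0.525, -0, 0.231] pointing down, gripper open.
Joint ranges: [-2.66, 2.66], [-1.03, 1.9], [-1.14, 1.46], [-1.82, 2.27], [-1.45, 1.34], [-3.14, 3.14]. Speed limits (rad/s): [2.22, 2.22, 2.79, 3.14, 3.14, 3.14].

INTERFACE

Orientations are given as [roll, pitch, yaw] about the fixed x, y, z axes, in that order (R = Rz(yaw) Ry(pitch) Rx(roll)).
In Python, from bench import robot gives the robot as it stands.
- The arm moves only by the tool play_rows, never from a script. Its argument "commands" is a list of rows, each a list of 4 numbers: the shift along the world's x, y, z in mm, then the turn about the world's z in degrees. In form: [[x, y, z, twist], ...]. A call has 1 to 10 rows; each row is the pose to reach, as a shift and turn from the pose commanded when the call began; what a row does not reach only later rows make up. A row lasts 1/10 s, in which the tool goes at most 50 mm and 8.59 degrees, less where a joint would pass 70% of its speed; a pose out of reach is approached as far as the arm can. A call with a gripper value outside its range is refused whole. "jaw" is the closure, from -1 (fully open) to 1 (shut), set as the call begins (left out, the last holds). The fingers move at their own pace and stop on an object; "force" is the grip in N (left out, the last holds). Time passes only in rows, so rows that repeat a pose let the fingers close. It gives the time, the measured TCP pose, the force, the opening and the grip force at its end, in the units of the state.
- robot.read_state(): the state, without advancing time (a new reading comes with each control period).
- robot.snapshot(name): name is "scene" or "side" or "wrist"; returns a dict with "image" (480x640x3 uint8, red, green, blue), "z_map" (480x640 float32, m along the optical axis (not along the pixel's ray), 0 where there is no reading), "camera_matrix" (3x3 intrinsics, pixels), "origin" and "orientation" of the camera in the world; the wrist camera has in their place "mount" (4x4, takes a point from camera to tool coordinates, whose origin is the TCP and whose axes are the flange's). Camera axes: x right, y down, z forward; pixel columns grow to the right and rows downward; lengths in m; the calibration is good to about 2 mm. A picture is of the moment at which its call begins: read the wrist's pose just before it.
- robot.sign_off(): hands the job in; it is judged then, once.
The state is a dict: "t": time; "joint_positions": joint angles; "joint_velocities": joint speeds; "tau": joint torques, N m; "eef_pos": TCP position; "tcp_rot": TCP orientation; "force": force on the tool from outside, world axes, zero at the start; "ft_torque": the same for the moment, N m; "grip_width": finger opening in m; "grip_force": force on a finger pad.
Only numpy, scipy, OpenCV 4.12 (cv2) and the standard library are available. Lean on these libraries where they do the work, as an engineer would, in place of code of your own. Each camera call takes 0.05 s, during which the arm holds its last target. There are 200 camera calls.

## Working session

There is one attempt and no reset: what is moved stays moved. The work goes in short steps, Python scripts to look and compute and a tool call to move; the robot and the scene stay as the last step left them, time stands still between calls to the robot, and variables do not carry over. Pictures are saved under pics/ and viewed, at most 14 in all, crops included, and the job is handed in when it is done.

Besides the shell and the picture viewer there is one more tool, called after "Call:" as name(argument=value, ...), one argument or row to a line, values as JSON. play_rows: Moves the arm, as the interface text tells. Its arguments: {"type":"object","properties":{"commands":{"type":"array"},"jaw":{"type":"number"},"force":{"type":"number"}},"required":["commands"]}

```bash
ls; mkdir -p pics; cat > h.py <<'E'
import numpy as np, cv2
from scipy.spatial.transform import Rotation as Rn
from bench import robot
def cam(name):
    s=robot.read_state(); d=robot.snapshot(name)
    if 'mount' in d:
        T=np.eye(4); r=np.array(s['tcp_rot'],float)
        T[:3,:3]=Rn.from_euler('xyz',r).as_matrix() if r.size==3 else r.reshape(3,3)
        T[:3,3]=s['eef_pos']; d['T']=T@np.array(d['mount'])
    else:
        T=np.eye(4); o=np.array(d['orientation'],float)
        T[:3,:3]=Rn.from_euler('xyz',o).as_matrix() if o.size==3 else o.reshape(3,3)
        T[:3,3]=d['origin']; d['T']=T
    return d
def cloud(d):
    K=np.array(d['camera_matrix']); z=d['z_map']; v,u=np.mgrid[:480,:640]
    P=np.stack([(u-K[0,2])/K[0,0]*z,(v-K[1,2])/K[1,1]*z,z],-1)
    W=P@d['T'][:3,:3].T+d['T'][:3,3]; W[z<=0]=np.nan
    return W
def ray(d,u,v,h):
    K=np.array(d['camera_matrix']); r=d['T'][:3,:3]@[(u-K[0,2])/K[0,0],(v-K[1,2])/K[1,1],1]
    o=d['T'][:3,3]; return o+r*(h-o[2])/r[2]
def save(n,im): cv2.imwrite('pics/'+n+'.png',im[...,::-1])
E
python3 - <<'E'
from h import *
print(robot.read_state())
for n in ['scene','side','wrist']:
    d=cam(n); save(n+'0',d['image']); np.savez('/tmp/'+n+'0.npz',**d)
    print(n,d['camera_matrix'],d['T'].round(3).tolist())
    W=cloud(d); print(np.nanmin(W.reshape(-1,3),0),np.nanmax(W.reshape(-1,3),0), np.isnan(W).mean())
E
```

```text
pics
{'t': 0.0, 'joint_positions': array([-5.20761409e-06,  2.38770718e-01, -1.42534571e-02,  1.31919318e+00,
        7.53228610e-07,  1.57080953e+00]), 'joint_velocities': array([ 0.00057441, -0.00110369,  0.00175776,  0.00040234, -0.00076481,
        0.00109054]), 'tau': array([ 1.29771975e-03, -5.38790166e+01,  3.46437156e+01,  1.83730113e-02,
        1.69192181e-04,  6.54446694e-05]), 'eef_pos': array([ 5.24587150e-01, -2.50075690e-06,  2.30683211e-01]), 'tcp_rot': array([-3.14017163e+00, -7.34461398e-07,  1.57077791e+00]), 'force': array([-0.53834713, -1.14782609, -0.17160622]), 'ft_torque': array([ 0.01600354, -0.00294369, -0.01941828]), 'grip_force': 0.0, 'grip_width': 0.08557965195955784}
scene [[481.11756031   0.         320.84730694]
 [  0.         481.11756031 243.90319937]
 [  0.           0.           1.        ]] [[0.462, 0.548, -0.697, 1.288], [0.887, -0.293, 0.357, -0.443], [-0.008, -0.783, -0.622, 0.782], [0.0, 0.0, 0.0, 1.0]]
[-2.36169487 -0.90258188 -0.77354322] [1.10068584 2.12020609 0.61327274] 0.004108072916666667
side [[525.06376648   0.         328.86131742]
 [  0.         525.06376648 240.00175298]
 [  0.           0.           1.        ]] [[0.999, -0.035, 0.018, 0.482], [-0.039, -0.777, 0.629, -0.705], [-0.008, -0.629, -0.778, 0.895], [0.0, 0.0, 0.0, 1.0]]
[-0.64325787 -0.5119356  -0.77263163] [1.8199533  2.12588074 0.56922555] 0.004153645833333333
wrist [[399.2805944    0.         326.7036532 ]
 [  0.         399.2805944  233.46431025]
 [  0.           0.           1.        ]] [[1.0, 0.0, -0.001, 0.525], [0.0, -0.95, -0.313, 0.08], [-0.001, 0.313, -0.95, 0.373], [0.0, 0.0, 0.0, 1.0]]
[ 0.14446382 -0.36321173 -0.00430235] [0.88052429 0.1610134  0.32234376] 0.003958333333333334
```

View pictures.

View pics/side0.png

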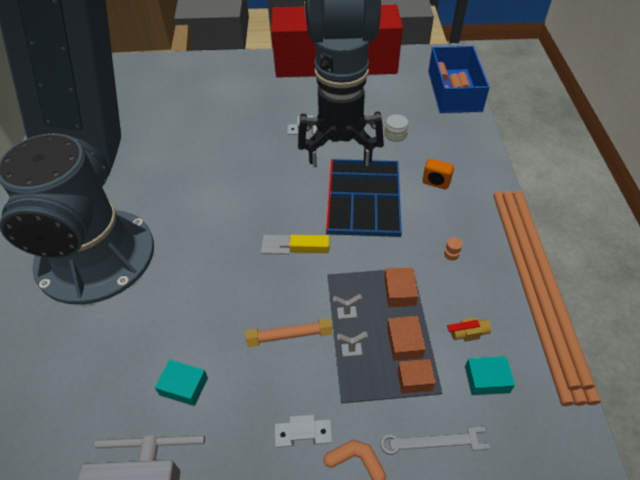

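View pics/scene0.png

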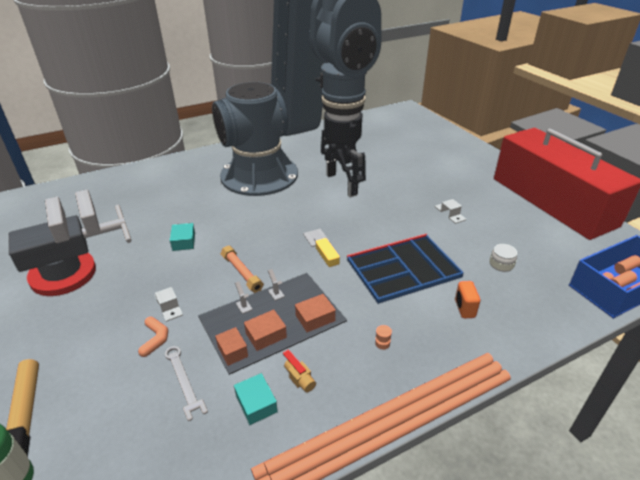

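Side view: scraper (295,243), tube (290,332), hearth (385,335) with half brick (416,376), loose bricks (407,337) and (402,286); bracket A (302,430), bracket B (about 293,128, by the gripper); tray (365,197). Turquoise decoys are at (182,382) and (490,375). Copper pipes at right (545,295) are not the tube. No brush visible, so probably absent.

```bash
cat > m.py <<'E'
from h import *
def meas(tag, names=('side','scene')):
    for n in names:
        d=dict(np.load(f'/tmp/{n}{tag}.npz')); W=cloud(d); im=d['image']; hsv=cv2.cvtColor(im,cv2.COLOR_RGB2HSV); H,S,V=[hsv[...,i].astype(int) for i in range(3)]
        X,Y,Z=W[...,0],W[...,1],W[...,2]
        on=(X>0.2)&(X<0.95)&(Y>-0.6)&(Y<0.5)&(Z<0.1)
        M={'red':on&((H<15)|(H>170))&(S>110)&(Z>0.025), 
           'brass_tube':on&(H<30)&(S>80)&(Z>0.006),
           'yellow':on&(H>22)&(H<34)&(S>150)&(Z>0.006),
           'blue':on&(H>100)&(H<125)&(S>120),
           'plate':on&(V<95)&(S<90)&(Z<0.012)&(Z>-.005),
           'grey_raised':on&(S<60)&(V>120)&(Z>0.007)}
        print('==',n)
        for k,m in M.items():
            m=cv2.morphologyEx(m.astype(np.uint8),cv2.MORPH_OPEN,np.ones((2,2)))
            c,l,st,ce=cv2.connectedComponentsWithStats(m)
            for i in range(1,c):
                if st[i,4]<60: continue
                p=W[l==i]; zt=np.percentile(p[:,2],95); q=p[p[:,2]>zt-0.008] if k not in('blue','plate') else p
                r=cv2.minAreaRect(q[:,:2].astype(np.float32)*1000)
                print(k,'px',ce[i].round(),'n',st[i,4],'ztop %.4f'%zt,'med',np.median(q[:,:2],0).round(3),'rect',np.round(r[0],1),np.round(r[1],1),round(r[2],1))
E
python3 - <<'E'
from m import *
meas('0')
E
```

```text
== side
red px [440. 175.] n 156 ztop nan med [nan nan] rect [0. 0.] [0. 0.] 0.0
red px [549. 296.] n 4780 ztop nan med [nan nan] rect [0. 0.] [0. 0.] 0.0
red px [455. 246.] n 193 ztop 0.0415 med [ 0.762 -0.038] rect [762.4 -36.9] [32.5 26.3] 28.9
red px [402. 286.] n 988 ztop nan med [nan nan] rect [0. 0.] [0. 0.] 0.0
red px [407. 337.] n 1199 ztop nan med [nan nan] rect [0. 0.] [0. 0.] 0.0
red px [464. 326.] n 244 ztop 0.0387 med [ 0.744 -0.227] rect [ 743.7 -226.2] [59.1 15.3] 7.0
red px [417. 376.] n 913 ztop nan med [nan nan] rect [0. 0.] [0. 0.] 0.0
brass_tube px [439. 174.] n 574 ztop nan med [nan nan] rect [0. 0.] [0. 0.] 0.0
brass_tube px [547. 304.] n 7229 ztop nan med [nan nan] rect [0. 0.] [0. 0.] 0.0
brass_tube px [310. 245.] n 668 ztop nan med [nan nan] rect [0. 0.] [0. 0.] 0.0
brass_tube px [454. 249.] n 290 ztop 0.0414 med [ 0.761 -0.038] rect [762.8 -34.9] [33.  26.6] 77.8
brass_tube px [401. 288.] n 1123 ztop nan med [nan nan] rect [0. 0.] [0. 0.] 0.0
brass_tube px [406. 339.] n 1357 ztop nan med [nan nan] rect [0. 0.] [0. 0.] 0.0
brass_tube px [470. 330.] n 688 zto
[... 4012 characters left out ...]
52. 205.] n 140 ztop 0.0333 med [0.461 0.394] rect [459.3 395.5] [41.4 41.5] 88.5
grey_raised px [315. 237.] n 224 ztop 0.0263 med [ 0.42  -0.002] rect [412.6  -1.6] [30.2 32.5] 0.8
grey_raised px [504. 257.] n 572 ztop nan med [nan nan] rect [0. 0.] [0. 0.] 0.0
grey_raised px [274. 278.] n 88 ztop nan med [nan nan] rect [0. 0.] [0. 0.] 0.0
grey_raised px [241. 291.] n 98 ztop 0.0625 med [ 0.522 -0.254] rect [ 537.5 -253. ] [49.9  9.7] 0.8
grey_raised px [166. 296.] n 248 ztop nan med [nan nan] rect [0. 0.] [0. 0.] 0.0
grey_raised px [276. 295.] n 81 ztop 0.0136 med [ 0.54  -0.178] rect [ 534.4 -172.7] [34.  25.2] 5.1
grey_raised px [244. 307.] n 98 ztop 0.0173 med [ 0.54  -0.257] rect [ 537.7 -253.4] [33.3 22.1] 3.0
  return _methods._mean(a, axis=axis, dtype=dtype,
  ret = um.true_divide(
```

```bash
sed -i "s/p=W\[l==i\]; zt=/p=W[l==i]; p=p[~np.isnan(p[:,0])]; zt=/; s/q=p\[p\[:,2\]>zt-0.008\] if k not in('blue','plate') else p/q=p[(p[:,2]>zt-0.006)\&(p[:,2]<zt+.006)] if k not in('blue','plate') else p[(p[:,2]<.02)\&(np.hypot(*(p-np.median(p,0))[:,:2].T)<.25)]/" m.py
python3 - <<'E' 2>&1 | grep -v Warn | grep -E "==|px"
from m import *
meas('0')
E
```

```text
== side
red px [440. 175.] n 156 ztop 0.0547 med [0.76  0.165] rect [760.8 165. ] [10.5 58.6] 67.9
red px [549. 296.] n 4780 ztop 0.0432 med [ 0.922 -0.174] rect [ 919.8 -124.2] [ 45.2 456.9] 0.2
red px [455. 246.] n 193 ztop 0.0415 med [ 0.762 -0.037] rect [762.4 -36.9] [32.5 26.3] 28.9
red px [402. 286.] n 988 ztop 0.0441 med [ 0.639 -0.131] rect [ 638.7 -129.2] [56.2 70.8] 0.6
red px [407. 337.] n 1199 ztop 0.0442 med [ 0.634 -0.244] rect [ 634. -242.] [56.3 69.6] 3.6
red px [464. 326.] n 244 ztop 0.0387 med [ 0.745 -0.227] rect [ 743.7 -226.2] [59.1 15.3] 7.0
red px [417. 376.] n 913 ztop 0.0443 med [ 0.642 -0.319] rect [ 642.  -318.2] [56.4 44. ] 2.3
brass_tube px [439. 174.] n 574 ztop 0.0609 med [0.765 0.177] rect [765.3 179.1] [34.  59.2] 67.1
brass_tube px [547. 304.] n 7229 ztop 0.0428 med [ 0.922 -0.174] rect [ 919.6 -122.9] [ 45.4 459.3] 0.1
brass_tube px [310. 245.] n 668 ztop 0.0296 med [ 0.46  -0.006] rect [460.4  -5.1] [33.  80.9] 86.4
brass_tube px [454. 249.] n 290 ztop 0.0414 med [ 0.762 -0.036] rect [762.8 -34.9] [33.  26.6] 77.8
brass_tube px [401. 288.] n 1123 z
[... 4894 characters left out ...]
aised px [315. 237.] n 224 ztop 0.0263 med [ 0.423 -0.004] rect [419.   -4.6] [27.7 30.1] 25.2
grey_raised px [504. 257.] n 572 ztop 0.0453 med [0.694 0.361] rect [693.  362.9] [50.5 52.6] 24.8
grey_raised px [274. 278.] n 88 ztop 0.0619 med [ 0.517 -0.173] rect [ 533.3 -172.8] [48.4 10.2] 3.0
grey_raised px [241. 291.] n 98 ztop 0.0625 med [ 0.521 -0.253] rect [ 537.5 -252.7] [49.9  9.1] 0.8
grey_raised px [166. 296.] n 248 ztop 0.0340 med [ 0.449 -0.4  ] rect [ 447.3 -400.5] [41.6 38. ] 2.3
grey_raised px [276. 295.] n 81 ztop 0.0136 med [ 0.539 -0.178] rect [ 534.4 -172.7] [34.  25.2] 5.1
grey_raised px [244. 307.] n 98 ztop 0.0173 med [ 0.537 -0.258] rect [ 541.6 -253.3] [18.9 27.1] 82.2
```

```bash
python3 - <<'E' 2>&1 | grep -v Warn | grep -E "==|px"
from m import *
meas('0',['wrist'])
E
```

```text
== wrist
red px [594. 234.] n 1323 ztop 0.0405 med [ 0.762 -0.031] rect [762.8 -31.3] [30.9 32.7] 82.6
red px [440. 319.] n 2712 ztop 0.0427 med [ 0.627 -0.111] rect [ 639.7 -125.1] [56.1 70.9] 0.1
red px [238. 395.] n 649 ztop 0.0273 med [ 0.43  -0.212] rect [ 430.7 -213.2] [94.8 15.6] 9.1
red px [430. 418.] n 3168 ztop 0.0428 med [ 0.631 -0.231] rect [ 634.7 -238.6] [55.6 72.5] 3.7
brass_tube px [304.  77.] n 872 ztop 0.0174 med [0.505 0.102] rect [504.8  96.5] [121.5   4.3] 84.9
brass_tube px [257. 195.] n 3641 ztop 0.0283 med [0.462 0.002] rect [4.616e+02 3.000e-01] [32.5 83.3] 85.9
brass_tube px [589. 232.] n 1777 ztop 0.0404 med [ 0.762 -0.031] rect [762.8 -31.3] [30.9 32.7] 82.6
brass_tube px [439. 315.] n 3408 ztop 0.0426 med [ 0.627 -0.11 ] rect [ 639.7 -125.1] [56.1 70.9] 0.1
brass_tube px [255. 387.] n 2513 ztop 0.0317 med [ 0.474 -0.208] rect [ 441.4 -205.5] [115.   24.6] 3.8
brass_tube px [429. 414.] n 3963 ztop 0.0428 med [ 0.631 -0.231] rect [ 634.7 -238.6] [55.6 72.5] 3.7
brass_tube px [566. 386.] n 611 ztop 0.2848 med [0.588 0.007] rect [586.4   9. ] [10.4  5.9] 0.5

[... 483 characters left out ...]
.0
plate px [460.  97.] n 6843 ztop 0.0052 med [0.641 0.085] rect [640.8  81.4] [107.6  46.4] 84.8
plate px [371. 335.] n 17846 ztop 0.0070 med [ 0.572 -0.144] rect [ 593.6 -187.7] [181.9 238.5] 2.6
grey_raised px [178. 188.] n 3315 ztop 0.0186 med [0.406 0.004] rect [390.6   4.4] [46.2 59.1] 82.5
grey_raised px [334. 351.] n 481 ztop 0.0109 med [ 0.533 -0.169] rect [ 531.9 -172.7] [35.7 27. ] 2.8
grey_raised px [334. 380.] n 455 ztop 0.0634 med [ 0.547 -0.171] rect [ 530.8 -170.6] [52.   9.9] 2.9
grey_raised px [337. 412.] n 412 ztop 0.0112 med [ 0.537 -0.25 ] rect [ 536.2 -253.4] [36.  27.9] 2.4
grey_raised px [336. 439.] n 109 ztop 0.3047 med [0.527 0.011] rect [526.6  10.7] [4.1 1.6] 6.6
```

```bash
python3 - <<'E'
from h import *
d=dict(np.load('/tmp/side0.npz')); a=cv2.resize(d['image'][265:445,220:500],None,fx=2,fy=2,interpolation=cv2.INTER_CUBIC)
save('crop0',a)
E
```

```text
(no output)
```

View pics/crop0.png

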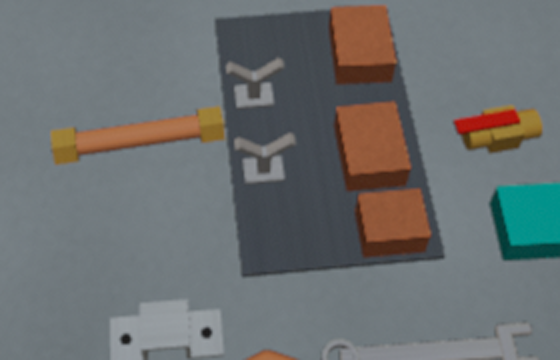

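Crop: half brick (393,220), brick1 (372,143), brick2 (363,43) — reddish-brown; the turquoise block at right is the decoy.

Call:
play_rows(
  commands=[
    [30, -50, -20, 3],
    [60, -100, -50, 3],
    [90, -150, -80, 3],
    [111, -200, -100, 3],
    [111, -240, -110, 3],
    [111, -240, -130, 3],
    [111, -240, -130, 3],
  ],
  jaw=-0.8,
  force=40,
)

```text
t: 0.85
eef_pos: [0.6341, -0.2438, 0.0955]
tcp_rot: [-3.135, -0.002, 1.619]
force: [-1.5, 0.4, -0.7]
grip_width: 0.0769
grip_force: 0.0
```

```bash
python3 - <<'E' 2>&1 | grep -v Warn | grep -E "==|px|t "
from m import *
d=cam('wrist'); save('w1',d['image']); np.savez('/tmp/wrist1.npz',**d)
s=robot.read_state(); print('t ',s['t'],s['eef_pos'],s['tcp_rot'],s['joint_positions'],s['grip_width'])
meas('1',['wrist'])
E
```

```text
t  0.9 [ 0.63436203 -0.24176156  0.09767065] [-3.13653513e+00 -2.04671961e-03  1.62005169e+00] [-3.64045475e-01  5.67695010e-01  1.59168389e-01  1.16772342e+00
== wrist
red px [353.  48.] n 11996 ztop 0.0423 med [ 0.641 -0.139] rect [ 640.4 -139.9] [55.5 40.8] 0.6
red px [ 14. 174.] n 398 ztop 0.0269 med [ 0.464 -0.208] rect [ 465.7 -208. ] [21.3  9.3] 8.2
red px [331. 246.] n 13739 ztop 0.0422 med [ 0.635 -0.235] rect [ 635.4 -238.4] [55.5 71. ] 3.7
red px [538. 231.] n 3261 ztop 0.0368 med [ 0.744 -0.222] rect [ 744.3 -222.8] [60.9 15.1] 8.5
red px [338. 367.] n 7442 ztop 0.0422 med [ 0.644 -0.311] rect [ 643.7 -314. ] [55.2 46.2] 3.0
brass_tube px [353.  48.] n 12015 ztop 0.0423 med [ 0.641 -0.139] rect [ 640.4 -139.9] [55.5 40.8] 0.6
brass_tube px [ 50. 168.] n 4908 ztop 0.0319 med [ 0.488 -0.204] rect [ 478. -206.] [43.1 26.1] 7.9
brass_tube px [333. 288.] n 23112 ztop 0.0422 med [ 0.638 -0.252] rect [ 638.7 -270. ] [ 57.9 136.3] 6.0
brass_tube px [554. 219.] n 7873 ztop 0.0365 med [ 0.744 -0.222] rect [ 744.3 -222.9] [60.9 14.8] 8.5
brass_tube px [130. 474.] n 362 ztop 0.0200 med [ 0.502 -0.428] rect [ 496.7 -429.4] [31.   4.3] 18.0
plate px [240. 163.] n 69621 ztop 0.0064 med [ 0.577 -0.193] rect [ 595.2 -231.4] [181.7 234.3] 3.0
plate px [ 21. 405.] n 186 ztop 0.1621 med [ 0.422 -0.38 ] rect [ 415.2 -380.7] [24.8  3.1] 2.7
plate px [247. 446.] n 117 ztop 0.1710 med [ 0.582 -0.409] rect [ 580.2 -410.6] [15.8  3.6] 29.6
grey_raised px [117. 107.] n 4934 ztop 0.0627 med [ 0.515 -0.17 ] rect [ 531.5 -170.1] [53.3 10. ] 3.1
grey_raised px [170. 241.] n 1390 ztop 0.0103 med [ 0.542 -0.246] rect [ 535.2 -251.2] [36.2 26.4] 3.5
grey_raised px [123. 275.] n 2012 ztop 0.0633 med [ 0.518 -0.25 ] rect [ 535.6 -249.8] [52.7 10.7] 2.9
```

Call:
play_rows(
  commands=[
    [0, 0, -25, 0],
    [0, 0, -50, 0],
    [0, 0, -75, 0],
    [0, 0, -87, 0],
    [0, 0, -93, 0],
    [0, 0, -93, 0],
    [0, 0, -93, 0],
  ],
)

```text
t: 1.6
eef_pos: [0.6367, -0.24, 0.0096]
tcp_rot: [3.14, 0.001, 1.623]
force: [-0.2, 0.1, 0.1]
grip_width: 0.0768
grip_force: 0.0
```

Call:
play_rows(
  commands=[
    [0, 0, 0, 0],
    [0, 0, 0, 0],
    [0, 0, 0, 0],
    [0, 0, 0, 0],
    [0, 0, 0, 0],
    [0, 0, 0, 0],
    [0, 0, 0, 0],
    [0, 0, 0, 0],
  ],
  jaw=1,
  force=40,
)

```text
t: 2.4
eef_pos: [0.6366, -0.2403, 0.0096]
tcp_rot: [3.14, 0.001, 1.623]
force: [-1.0, 1.0, 6.0]
grip_width: 0.0557
grip_force: 43.8
```

Call:
play_rows(
  commands=[
    [1, -3, 0, 0],
    [2, -6, 0, 0],
    [3, -9, 0, 0],
    [4, -12, 0, 0],
    [4, -14, 0, 0],
    [4, -14, 0, 0],
  ],
)

```text
t: 3.0
eef_pos: [0.6407, -0.2537, 0.0096]
tcp_rot: [3.14, -0.0, 1.624]
force: [-0.2, 3.3, 6.6]
grip_width: 0.0549
grip_force: 43.9
```

Call:
play_rows(
  commands=[
    [0, -1, 0, 0],
    [0, -2, 0, 0],
    [0, -3, 0, 0],
    [0, -4, 0, 0],
    [0, -4, 0, 0],
  ],
)

```text
t: 3.5
eef_pos: [0.6408, -0.2575, 0.0096]
tcp_rot: [3.14, -0.001, 1.624]
force: [-0.6, 4.4, 6.8]
grip_width: 0.0557
grip_force: 43.9
```

Call:
play_rows(
  commands=[
    [0, -1, 0, 0],
    [0, -2, 0, 0],
    [0, -3, 0, 0],
    [0, -4, 0, 0],
    [0, -4, 0, 0],
  ],
)

```text
t: 4.0
eef_pos: [0.6408, -0.2589, 0.0096]
tcp_rot: [3.139, -0.005, 1.625]
force: [-0.2, 16.3, 9.9]
grip_width: 0.0554
grip_force: 44.3
```

Call:
play_rows(
  commands=[
    [0, -1, 0, 0],
    [0, -1, 0, 0],
    [0, -1, 0, 0],
  ],
)

```text
t: 4.3
eef_pos: [0.6407, -0.2588, 0.0096]
tcp_rot: [3.14, -0.006, 1.626]
force: [0.3, 20.2, 10.1]
grip_width: 0.0555
grip_force: 44.4
```

Call:
play_rows(
  commands=[
    [0, 2, 0, 0],
    [0, 2, 0, 0],
    [0, 2, 0, 0],
    [0, 2, 0, 0],
    [0, 2, 30, 0],
    [0, 2, 70, 0],
    [0, 2, 90, 0],
    [0, 2, 90, 0],
  ],
  jaw=-0.8,
)

```text
t: 5.1
eef_pos: [0.6417, -0.2622, 0.102]
tcp_rot: [3.136, 0.003, 1.623]
force: [1.2, -0.5, -0.5]
grip_width: 0.0767
grip_force: 0.0
```

Call:
play_rows(
  commands=[
    [0, 40, 0, -2],
    [0, 80, 0, -3],
    [0, 110, 0, -3],
    [0, 129, 0, -3],
    [0, 134, 0, -3],
    [0, 134, 0, -3],
    [0, 134, 0, -3],
  ],
)

```text
t: 5.8
eef_pos: [0.64, -0.1281, 0.098]
tcp_rot: [-3.141, 0.0, 1.57]
force: [-0.2, -0.2, 0.1]
grip_width: 0.0766
grip_force: 0.0
```

```bash
python3 - <<'E' 2>&1 | grep -v Warn | grep -E "==|red|t "
from m import *
for n in ['wrist','side']:
    d=cam(n); save(n+'2',d['image']); np.savez(f'/tmp/{n}2.npz',**d)
s=robot.read_state(); print('t ',s['t'],s['eef_pos'],s['tcp_rot'],s['grip_width'])
meas('2',['wrist','side'])
E
```

```text
t  5.9 [ 0.63998236 -0.1283033   0.09810147] [-3.14145820e+00  2.89888133e-04  1.56942914e+00] 0.07702668953130781
== wrist
red px [586.  66.] n 4850 ztop 0.0403 med [ 0.762 -0.031] rect [763.1 -31.8] [33.5 30.6] 14.0
red px [328. 248.] n 13320 ztop 0.0423 med [ 0.64  -0.122] rect [ 640.4 -125. ] [55.5 70.5] 0.2
red px [ 31. 370.] n 760 ztop 0.0269 med [ 0.452 -0.209] rect [ 453.2 -209.5] [49.6 13.2] 10.7
red px [537. 382.] n 83 ztop 0.1501 med [ 0.697 -0.12 ] rect [ 697.1 -120.4] [1.2 3.2] 85.4
red px [327. 413.] n 4672 ztop 0.0423 med [ 0.64  -0.233] rect [ 640.  -236.7] [55.2 32.5] 3.6
brass_tube px [33. 21.] n 2801 ztop 0.0278 med [ 0.495 -0.01 ] rect [492.6  -9.2] [17.3 24.1] 86.4
brass_tube px [578.  67.] n 5941 ztop 0.0402 med [ 0.762 -0.031] rect [763.1 -31.7] [33.5 30.6] 13.3
brass_tube px [328. 246.] n 13894 ztop 0.0423 med [ 0.64  -0.122] rect [ 640.4 -125. ] [55.5 70.5] 0.2
brass_tube px [ 54. 362.] n 3604 ztop 0.0320 med [ 0.482 -0.206] rect [ 465.7 -203.8] [22.8 68.8] 90.0
brass_tube px [538. 363.] n 2261 ztop 0.0298 med [ 0.778 -0.21 ] rect [ 774.1 -208.5] [20.  43.7] 
[... 3639 characters left out ...]
sed px [276. 245.] n 462 ztop 0.0202 med [ 0.404 -0.001] rect [390.9  -0.9] [45.2 60. ] 81.7
grey_raised px [348. 301.] n 96 ztop 0.0638 med [ 0.545 -0.174] rect [ 530.2 -173.2] [49.7  9.2] 3.5
grey_raised px [347. 314.] n 131 ztop 0.0132 med [ 0.529 -0.177] rect [ 531.7 -174.1] [35.3 23.9] 3.3
grey_raised px [354. 338.] n 116 ztop 0.0646 med [ 0.552 -0.253] rect [ 535. -254.] [51.  10.7] 5.5
grey_raised px [347. 352.] n 85 ztop 0.0135 med [ 0.524 -0.258] rect [ 528.9 -253.7] [22.8 20.2] 87.2
grey_raised px [359. 350.] n 64 ztop 0.0115 med [ 0.548 -0.254] rect [ 548.  -251.9] [11.4 23.6] 2.0
grey_raised px [303. 428.] n 559 ztop 0.0345 med [ 0.443 -0.401] rect [ 443.3 -401. ] [37.9 37.2] 2.0
```

Call:
play_rows(
  commands=[
    [0, 2, -25, 0],
    [0, 2, -50, 0],
    [0, 2, -75, 0],
    [0, 2, -87, 0],
    [0, 2, -90, 0],
    [0, 2, -90, 0],
    [0, 2, -90, 0],
  ],
)

```text
t: 6.6
eef_pos: [0.6408, -0.1254, 0.0095]
tcp_rot: [3.14, 0.0, 1.571]
force: [-0.7, -0.5, 0.3]
grip_width: 0.077
grip_force: 0.0
```

Call:
play_rows(
  commands=[
    [0, 0, 0, 0],
    [0, 0, 0, 0],
    [0, 0, 0, 0],
    [0, 0, 0, 0],
    [0, 0, 0, 0],
    [0, 0, 0, 0],
    [0, 0, 0, 0],
    [0, 0, 0, 0],
  ],
  jaw=1,
)

```text
t: 7.4
eef_pos: [0.6407, -0.1251, 0.0095]
tcp_rot: [3.14, 0.0, 1.571]
force: [-1.0, -0.4, 6.0]
grip_width: 0.0554
grip_force: 44.0
```

Call:
play_rows(
  commands=[
    [0, -7, 0, 1],
    [-1, -14, 0, 2],
    [-1, -21, 0, 3],
    [-2, -28, 0, 3],
    [-2, -35, 0, 3],
    [-3, -42, 0, 3],
    [-3, -49, 0, 3],
    [-3, -54, 0, 3],
    [-3, -56, 0, 3],
    [-3, -56, 0, 3],
  ],
)

```text
t: 8.4
eef_pos: [0.6378, -0.1807, 0.0095]
tcp_rot: [3.14, -0.001, 1.624]
force: [-0.1, 2.6, 6.2]
grip_width: 0.0553
grip_force: 44.1
```

Call:
play_rows(
  commands=[
    [0, -1, 0, 0],
    [0, -2, 0, 0],
    [0, -3, 0, 0],
    [0, -4, 0, 0],
    [0, -5, 0, 0],
    [0, -5, 0, 0],
  ],
)

```text
t: 9.0
eef_pos: [0.6378, -0.1852, 0.0095]
tcp_rot: [3.139, -0.001, 1.624]
force: [-0.6, 4.2, 6.2]
grip_width: 0.0552
grip_force: 44.2
```

Call:
play_rows(
  commands=[
    [0, -1, 0, 0],
    [0, -2, 0, 0],
    [0, -3, 0, 0],
    [0, -4, 0, 0],
    [0, -5, 0, 0],
    [0, -5, 0, 0],
  ],
)

```text
t: 9.6
eef_pos: [0.6378, -0.187, 0.0095]
tcp_rot: [3.139, -0.006, 1.626]
force: [-0.3, 19.1, 9.4]
grip_width: 0.0553
grip_force: 44.5
```

Call:
play_rows(
  commands=[
    [0, -1, 0, 0],
    [0, -1, 0, 0],
    [0, -1, 0, 0],
  ],
)

```text
t: 9.9
eef_pos: [0.6378, -0.187, 0.0095]
tcp_rot: [3.139, -0.008, 1.626]
force: [0.9, 22.6, 10.6]
grip_width: 0.0552
grip_force: 44.6
```

Call:
play_rows(
  commands=[
    [0, 2, 0, 0],
    [0, 2, 0, 0],
    [0, 2, 0, 0],
    [0, 2, 0, 0],
    [0, 2, 30, 0],
    [0, 2, 70, 0],
    [0, 2, 110, 0],
    [0, 2, 150, 0],
  ],
  jaw=-0.8,
)

```text
t: 10.7
eef_pos: [0.6366, -0.1904, 0.1597]
tcp_rot: [-3.141, 0.0, 1.623]
force: [1.3, 0.2, -0.3]
grip_width: 0.0764
grip_force: 0.0
```

Call:
play_rows(
  commands=[
    [-40, 0, 0, -8],
    [-80, 0, 0, -16],
    [-120, 0, 0, -24],
    [-160, 0, 0, -32],
    [-200, 0, -10, -40],
    [-216, -10, -20, -48],
    [-216, -20, -30, -56],
    [-216, -28, -30, -64],
    [-216, -28, -30, -72],
    [-216, -28, -30, -80],
  ],
)

```text
t: 11.7
eef_pos: [0.4207, -0.2186, 0.1283]
tcp_rot: [3.142, 0.0, 0.22]
force: [0.1, 0.1, 0.3]
grip_width: 0.077
grip_force: 0.0
```

Call:
play_rows(
  commands=[
    [0, 0, 0, -6],
    [0, 0, 0, -6],
    [0, 0, 0, -6],
  ],
)

```text
t: 12.0
eef_pos: [0.4208, -0.2182, 0.1283]
tcp_rot: [-3.142, 0.0, 0.125]
force: [0.1, 0.6, 0.6]
grip_width: 0.0772
grip_force: 0.0
```

```bash
python3 - <<'E' 2>&1 | grep -v Warn | grep -E "==|red|t |tube"
from m import *
for n in ['wrist','side','scene']:
    d=cam(n); save(n+'3',d['image']); np.savez(f'/tmp/{n}3.npz',**d)
s=robot.read_state(); print('t ',s['t'],s['eef_pos'],s['tcp_rot'],s['joint_positions'].round(2),s['grip_width'])
meas('3',['wrist','side','scene'])
E
```

```text
t  12.15 [ 0.42091529 -0.21805087  0.12828229] [-3.14150971e+00 -1.54897647e-05  1.23945065e-01] [-0.48  0.21 -0.32  1.04  0.    2.54] 0.07665086616618579
== wrist
red px [319. 228.] n 1963 ztop 0.0270 med [ 0.425 -0.213] rect [ 418.  -213.6] [115.2  10.9] 6.6
brass_tube px [ 10. 130.] n 2896 ztop 0.0229 med [ 0.453 -0.015] rect [457.8 -15.2] [ 6.9 85.5] 82.5
brass_tube px [320. 221.] n 9569 ztop 0.0316 med [ 0.444 -0.212] rect [ 418.2 -213.2] [160.4  26.3] 7.3
yellow px [ 10. 130.] n 2784 ztop 0.0229 med [ 0.453 -0.015] rect [458.2 -15.2] [ 6.6 84.8] 82.7
plate px [351.  50.] n 38648 ztop 0.0065 med [ 0.531 -0.221] rect [ 535.7 -211.2] [ 67.1 280.9] 3.0
plate px [572. 182.] n 225 ztop 0.0113 med [ 0.468 -0.378] rect [ 471.8 -378.4] [33.9  7.7] 14.7
plate px [602. 176.] n 167 ztop 0.0050 med [ 0.477 -0.398] rect [ 476.7 -397.7] [10.8  9.4] 68.1
plate px [ 35. 233.] n 393 ztop 0.0104 med [ 0.389 -0.018] rect [384.  -15.9] [10.6 67.2] 88.9
plate px [597. 198.] n 77 ztop 0.0152 med [ 0.463 -0.393] rect [ 463.1 -392.7] [ 0.6 27.3] 2.1
plate px [557. 254.] n 287 ztop 0.0132 med [ 0.424 -0
[... 6351 characters left out ...]
sed px [504. 257.] n 564 ztop 0.0459 med [0.694 0.36 ] rect [693.6 361.5] [50.  54.3] 23.4
grey_raised px [274. 278.] n 90 ztop 0.0619 med [ 0.516 -0.174] rect [ 534.4 -172.6] [47.7  9.8] 2.3
grey_raised px [241. 291.] n 96 ztop 0.0631 med [ 0.521 -0.254] rect [ 539.1 -253.5] [50.7  9.8] 0.3
grey_raised px [166. 296.] n 247 ztop 0.0345 med [ 0.447 -0.401] rect [ 445.6 -400.7] [40.6 37.9] 3.5
grey_raised px [276. 295.] n 81 ztop 0.0146 med [ 0.54  -0.177] rect [ 533.7 -172.4] [32.9 23.6] 0.2
grey_raised px [244. 308.] n 101 ztop 0.0172 med [ 0.541 -0.258] rect [ 541.7 -253.8] [29.2 21.8] 60.7
grey_raised px [201. 405.] n 66 ztop 0.0092 med [ 0.734 -0.409] rect [ 734.  -409.8] [31.5 15.5] 33.0
```

View pics/wrist3.png

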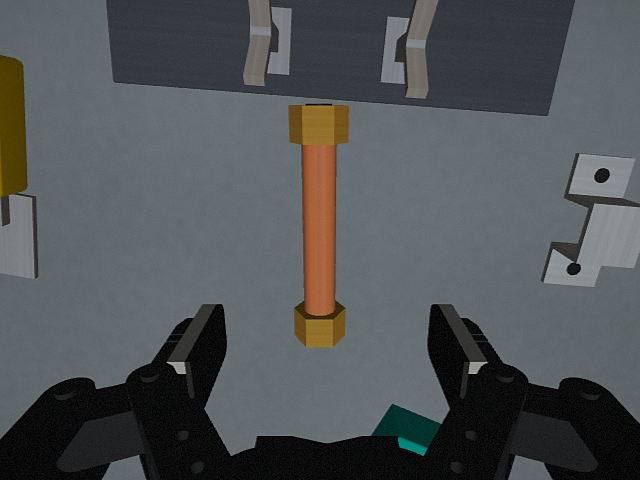

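Wrist view: tube vertical at (320,225) with nuts at (320,125) and (320,325), vees at (265,40)/(410,50), bracket A at right (600,215). Row of bricks measures 184.7 x 57 mm: closed up. Now the tube.

Call:
play_rows(
  commands=[
    [-1, 2, -30, 0],
    [-2, 4, -60, 0],
    [-2, 4, -90, 0],
    [-2, 4, -112, 0],
    [-2, 4, -120, 0],
    [-2, 4, -124, 0],
    [-2, 4, -124, 0],
    [-2, 4, -124, 0],
  ],
  jaw=-0.4,
)

```text
t: 12.95
eef_pos: [0.4197, -0.2144, 0.0052]
tcp_rot: [3.141, -0.001, 0.122]
force: [0.3, -0.1, 0.3]
grip_width: 0.0598
grip_force: 0.0
```

Call:
play_rows(
  commands=[
    [0, 0, 0, 0],
    [0, 0, 0, 0],
    [0, 0, 0, 0],
    [0, 0, 0, 0],
    [0, 0, 0, 0],
    [0, 0, 0, 0],
    [0, 0, 0, 0],
    [0, 0, 0, 0],
    [0, 0, 0, 0],
  ],
  jaw=1,
  force=60,
)

```text
t: 13.85
eef_pos: [0.4193, -0.2141, 0.005]
tcp_rot: [3.141, -0.001, 0.122]
force: [-1.0, 1.4, 7.0]
grip_width: 0.02
grip_force: 58.4
```

Call:
play_rows(
  commands=[
    [0, 0, 10, 0],
    [0, 0, 30, 0],
    [0, 0, 60, 0],
    [0, 0, 90, 0],
    [0, 0, 110, 0],
    [0, 0, 110, 0],
  ],
)

```text
t: 14.45
eef_pos: [0.4204, -0.2147, 0.1172]
tcp_rot: [3.139, -0.004, 0.122]
force: [0.3, -0.9, -2.8]
grip_width: 0.0197
grip_force: 59.2
```

Call:
play_rows(
  commands=[
    [12, 0, 0, 8],
    [24, 1, 0, 16],
    [36, 1, 0, 24],
    [48, 2, 0, 32],
    [60, 2, 0, 40],
    [72, 3, 0, 48],
    [84, 3, 0, 56],
    [96, 4, 0, 64],
    [106, 4, 0, 72],
    [114, 4, 0, 80],
  ],
)

```text
t: 15.45
eef_pos: [0.5328, -0.2097, 0.1129]
tcp_rot: [-3.14, -0.001, 1.524]
force: [-0.2, -0.1, -2.3]
grip_width: 0.0197
grip_force: 59.2
```

Call:
play_rows(
  commands=[
    [0, 0, 0, 6],
    [0, 0, 0, 6],
    [0, 0, -10, 6],
    [0, 0, -20, 6],
    [0, 0, -20, 6],
    [0, 0, -20, 6],
  ],
)

```text
t: 16.05
eef_pos: [0.5324, -0.2098, 0.0936]
tcp_rot: [-3.14, -0.001, 1.622]
force: [-0.2, 0.4, -1.7]
grip_width: 0.0199
grip_force: 59.1
```

```bash
python3 - <<'E' 2>&1 | grep -v Warn | grep -E "==|px \[(2|3)|t "
from m import *
for n in ['wrist']:
    d=cam(n); save(n+'4',d['image']); np.savez(f'/tmp/{n}4.npz',**d)
s=robot.read_state(); print('t ',s['t'],s['eef_pos'],s['tcp_rot'],s['joint_positions'].round(2),s['grip_width'])
meas('4',['wrist'])
E
```

```text
t  16.1 [ 0.53280956 -0.21000276  0.09410696] [-3.14114744e+00 -1.20624582e-04  1.62242657e+00] [-0.38  0.4  -0.15  1.03 -0.    1.14] 0.020142013757169314
== wrist
red px [525. 267.] n 25468 ztop 0.0423 med [ 0.639 -0.206] rect [ 639.  -224.9] [ 57.3 146.7] 2.7
red px [486. 429.] n 166 ztop 0.1462 med [ 0.577 -0.214] rect [ 577.2 -214.2] [1.  3.4] 89.8
brass_tube px [520. 265.] n 28024 ztop 0.0423 med [ 0.639 -0.206] rect [ 639.  -224.9] [ 57.3 146.7] 2.7
brass_tube px [638. 287.] n 130 ztop 0.0115 med [ 0.728 -0.231] rect [ 727.7 -227.3] [ 2.5 24.4] 6.6
brass_tube px [486. 429.] n 166 ztop 0.1462 med [ 0.577 -0.214] rect [ 577.2 -214.2] [1.  3.4] 89.8
plate px [444. 115.] n 62180 ztop 0.0064 med [ 0.593 -0.121] rect [ 594.8 -185.5] [184.5 219.1] 3.3
plate px [282. 182.] n 60 ztop 0.0562 med [ 0.504 -0.175] rect [ 505.  -173.9] [6.6 3.6] 16.4
plate px [288. 251.] n 1318 ztop 0.1048 med [ 0.509 -0.217] rect [ 508.7 -220. ] [ 9.6 59.3] 3.3
plate px [295. 410.] n 282 ztop 0.1067 med [ 0.516 -0.339] rect [ 516.  -336.8] [36.4  7.5] 89.5
plate px [360. 410.] n 265 ztop 0.1384 med [ 0.562 -0.337] rect [ 562.3 -334.7] [ 7.5 36.4] 6.1
grey_raised px [282. 199.] n 549 ztop 0.0644 med [ 0.509 -0.171] rect [ 509.6 -171.4] [10.4  9.6] 3.0
grey_raised px [374. 198.] n 606 ztop 0.0639 med [ 0.552 -0.169] rect [ 552.  -169.1] [11.5  9.9] 2.0
```

View pics/wrist4.png

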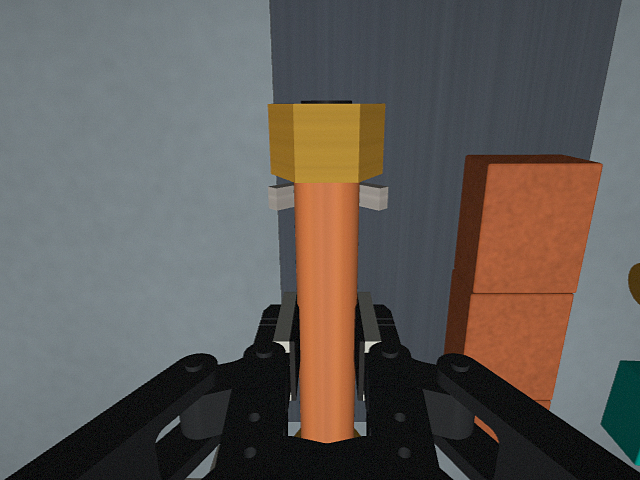

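Wrist view: tube in gripper at (328,290), far nut (327,143) outside the vee (prongs at (280,198),(374,198)), tube centred between prongs; brick row closed at right (525,290).

Call:
play_rows(
  commands=[
    [0, -1, -15, 0],
    [0, -1, -30, 0],
    [0, -1, -38, 0],
    [0, -1, -43, 0],
    [0, -1, -46, 0],
    [0, -1, -46, 0],
    [0, -1, -46, 0],
  ],
)

```text
t: 16.8
eef_pos: [0.5333, -0.2111, 0.0487]
tcp_rot: [3.141, 0.0, 1.623]
force: [-0.7, 0.4, -2.6]
grip_width: 0.02
grip_force: 59.2
```

Call:
play_rows(
  commands=[
    [0, 0, -1, 0],
    [0, 0, -2, 0],
    [0, 0, -3, 0],
    [0, 0, -3, 0],
  ],
)

```text
t: 17.2
eef_pos: [0.5332, -0.2111, 0.0466]
tcp_rot: [3.141, 0.001, 1.623]
force: [-3.4, 1.8, 10.1]
grip_width: 0.0198
grip_force: 60.7
```

Call:
play_rows(
  commands=[
    [0, 0, 0, 0],
    [0, 0, 0, 0],
    [0, 0, 0, 0],
    [0, 0, 0, 0],
    [0, 0, 20, 0],
    [0, 0, 50, 0],
    [0, 0, 80, 0],
    [0, 0, 80, 0],
  ],
  jaw=-0.2,
)

```text
t: 18.0
eef_pos: [0.5351, -0.2119, 0.1291]
tcp_rot: [3.136, 0.003, 1.623]
force: [0.4, -0.3, -1.5]
grip_width: 0.0514
grip_force: 0.0
```

Call:
play_rows(
  commands=[
    [-20, -40, 10, 0],
    [-40, -80, 10, 0],
    [-60, -120, 10, 0],
    [-80, -160, 10, -1],
    [-90, -185, 10, -1],
    [-90, -189, 10, -1],
    [-90, -189, 10, -1],
    [-90, -189, 10, -1],
  ],
)

```text
t: 18.8
eef_pos: [0.4432, -0.3991, 0.1349]
tcp_rot: [-3.141, -0.001, 1.606]
force: [0.8, 0.3, -0.4]
grip_width: 0.0511
grip_force: 0.0
```

```bash
python3 - <<'E' 2>&1 | grep -v Warn | grep -E "==|t |grey|tube px .(2|3|4)"
from m import *
for n in ['wrist','side']:
    d=cam(n); save(n+'5',d['image']); np.savez(f'/tmp/{n}5.npz',**d)
s=robot.read_state(); print('t ',s['t'],s['eef_pos'],s['tcp_rot'],s['joint_positions'].round(2),s['grip_width'])
meas('5',['wrist','side'])
E
```

```text
t  18.9 [ 0.44348814 -0.39878787  0.13512539] [-3.14131580e+00 -4.75120113e-04  1.60724990e+00] [-0.73  0.4  -0.02  1.15  0.    0.8 ] 0.05123242603420438
== wrist
red px [630. 103.] n 1978 ztop 0.0415 med [ 0.616 -0.324] rect [ 615.4 -316.8] [ 6.9 43.5] 10.5
brass_tube px [524.  27.] n 3999 ztop 0.0735 med [ 0.534 -0.281] rect [ 535.8 -280.9] [25.8 21. ] 2.2
brass_tube px [622.  84.] n 4949 ztop 0.0406 med [ 0.616 -0.323] rect [ 614.9 -314. ] [ 6.9 49.3] 10.4
brass_tube px [444. 289.] n 5232 ztop 0.0238 med [ 0.534 -0.439] rect [ 530.1 -444.9] [50.  98.4] 69.6
brass_tube px [ 46. 390.] n 2632 ztop 0.0204 med [ 0.227 -0.54 ] rect [ 231.5 -542.2] [35.5 63.7] 88.4
plate px [519.  86.] n 22152 ztop 0.0065 med [ 0.564 -0.306] rect [ 577.  -300.6] [139.6  93.2] 3.0
plate px [280. 221.] n 145 ztop 0.0047 med [ 0.41 -0.4 ] rect [ 410.4 -400.3] [9.1 9.8] 42.2
plate px [376. 221.] n 147 ztop 0.0049 med [ 0.478 -0.398] rect [ 478.  -397.6] [9.4 9.5] 19.0
plate px [511. 249.] n 234 ztop 0.0076 med [ 0.576 -0.414] rect [ 578.8 -417.4] [29.8 11.7] 56.8
plate px [524. 256.] n 81 ztop 0.0064 med [ 0
[... 2091 characters left out ...]
232.7] [ 34.3 105.4] 84.5
plate px [377. 186.] n 554 ztop 0.0070 med [0.625 0.175] rect [624.6 174.8] [51.7 92.9] 84.6
plate px [365. 214.] n 613 ztop 0.0066 med [0.587 0.087] rect [586.5  89.4] [96.8 44.6] 84.6
plate px [389. 215.] n 623 ztop 0.0076 med [0.642 0.082] rect [641.2  82.5] [101.8  43.7] 84.3
plate px [343. 222.] n 215 ztop 0.0071 med [0.539 0.062] rect [530.4  69.5] [64.  44.6] 85.7
grey_raised px [397. 126.] n 374 ztop 0.0467 med [0.69 0.36] rect [690.3 360.9] [50.6 50.9] 83.3
grey_raised px [341. 314.] n 65 ztop 0.0629 med [ 0.521 -0.207] rect [ 521.8 -205.6] [20.1  1.8] 87.2
grey_raised px [303. 429.] n 580 ztop 0.0343 med [ 0.443 -0.402] rect [ 443.3 -401.2] [37.9 37.6] 2.3
```

View pics/side5.png

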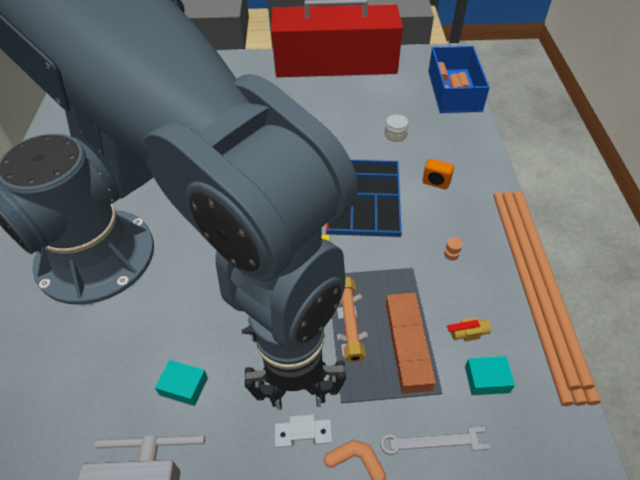

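Side view: tube lies across both vees (350,318), bricks closed (410,343), bracket A (302,430) clear under the gripper.

Call:
play_rows(
  commands=[
    [0, 0, -30, 0],
    [0, 0, -60, 0],
    [0, 0, -90, 0],
    [0, 0, -115, 0],
    [0, 0, -126, 0],
    [0, 0, -129, 0],
    [0, 0, -129, 0],
    [0, 0, -129, 0],
  ],
)

```text
t: 19.7
eef_pos: [0.4438, -0.4005, 0.0076]
tcp_rot: [3.14, 0.001, 1.606]
force: [0.1, 0.2, 0.5]
grip_width: 0.0512
grip_force: 0.0
```

Call:
play_rows(
  commands=[
    [0, 0, 0, 0],
    [0, 0, 0, 0],
    [0, 0, 0, 0],
    [0, 0, 0, 0],
    [0, 0, 0, 0],
    [0, 0, 0, 0],
  ],
  jaw=1,
  force=50,
)

```text
t: 20.3
eef_pos: [0.4438, -0.4007, 0.0078]
tcp_rot: [3.14, 0.002, 1.606]
force: [0.2, 0.6, 5.8]
grip_width: 0.039
grip_force: 51.4
```

Call:
play_rows(
  commands=[
    [0, 0, 20, 0],
    [0, 0, 50, 0],
    [0, 0, 90, 0],
    [0, 0, 120, 0],
    [0, 0, 120, 0],
  ],
)

```text
t: 20.8
eef_pos: [0.4448, -0.4018, 0.1314]
tcp_rot: [3.136, 0.006, 1.606]
force: [0.0, 0.1, -1.0]
grip_width: 0.0389
grip_force: 50.7
```

Call:
play_rows(
  commands=[
    [9, 45, 0, 8],
    [18, 90, 0, 16],
    [27, 135, 0, 24],
    [36, 180, 0, 32],
    [45, 225, 0, 40],
    [54, 270, 0, 48],
    [63, 315, 0, 56],
    [72, 360, 0, 64],
    [81, 405, 0, 72],
    [89, 450, 0, 80],
  ],
)

```text
t: 21.8
eef_pos: [0.5319, 0.0518, 0.126]
tcp_rot: [-3.141, 0.0, 3.008]
force: [0.8, -0.4, -1.1]
grip_width: 0.0392
grip_force: 50.5
```

Call:
play_rows(
  commands=[
    [0, 20, 0, 3],
    [0, 35, 0, 3],
    [0, 42, 0, 3],
    [0, 42, 0, 3],
    [0, 42, -20, 3],
    [0, 42, -50, 3],
    [0, 42, -60, 3],
    [0, 42, -60, 3],
    [0, 42, -60, 3],
  ],
)

```text
t: 22.7
eef_pos: [0.5324, 0.0914, 0.067]
tcp_rot: [-3.142, 0.0, 3.053]
force: [0.2, 0.6, -0.2]
grip_width: 0.0389
grip_force: 50.7
```

```bash
python3 - <<'E' 2>&1 | grep -v Warn | grep -E "==|t |grey|blue|plate|yell"
from m import *
for n in ['wrist','side']:
    d=cam(n); save(n+'6',d['image']); np.savez(f'/tmp/{n}6.npz',**d)
s=robot.read_state(); print('t ',s['t'],s['eef_pos'],s['tcp_rot'],s['joint_positions'].round(2),s['grip_width'])
meas('6',['wrist','side'])
E
```

```text
t  22.8 [0.53284269 0.09180206 0.06752023] [3.14123935e+00 1.82801889e-03 3.05367548e+00] [ 0.17  0.37 -0.27  0.93 -0.    0.26] 0.03946308223925145
== wrist
brass_tube px [119. 133.] n 16366 ztop 0.0282 med [0.456 0.003] rect [461.3   1.4] [32.1 84.7] 86.1
brass_tube px [426. 211.] n 4543 ztop 0.0171 med [0.508 0.143] rect [509.  143.2] [214.7   6.6] 84.9
yellow px [119. 133.] n 16178 ztop 0.0282 med [0.457 0.003] rect [461.3   1.6] [31.5 84.6] 85.6
blue px [441. 203.] n 1869 ztop 0.0122 med [0.508 0.158] rect [506.8 148.6] [221.6   1.2] 85.0
blue px [221. 236.] n 535 ztop 0.0163 med [0.514 0.038] rect [515.   37.4] [ 4.  25.2] 85.3
blue px [435. 236.] n 566 ztop 0.0162 med [0.523 0.148] rect [524.8 150.5] [ 9.  25.3] 84.6
blue px [549. 297.] n 3310 ztop 0.0157 med [0.564 0.21 ] rect [573.6 214.5] [ 14.7 111.4] 84.9
blue px [619. 351.] n 3614 ztop 0.0156 med [0.605 0.255] rect [607.1 262.8] [ 21.4 144.9] 85.2
blue px [327. 391.] n 597 ztop 0.0162 med [0.613 0.084] rect [617.8  84.4] [72.  15.4] 83.6
blue px [521. 436.] n 79 ztop 0.0342 med [0.66  0.201] rect [665.9 203.9] [19.9  3.7]
[... 3000 characters left out ...]
 [97.1 44.3] 85.8
plate px [389. 215.] n 626 ztop 0.0078 med [0.641 0.081] rect [641.1  81.1] [102.2  43.9] 84.5
plate px [340. 222.] n 291 ztop 0.0074 med [0.531 0.067] rect [530.2  67.4] [55.2 44.7] 85.8
plate px [376. 338.] n 6969 ztop 0.0088 med [ 0.582 -0.236] rect [ 594.9 -210. ] [181.  275.3] 2.9
grey_raised px [306. 121.] n 144 ztop 0.0338 med [0.456 0.393] rect [455.8 393.5] [40.9 36.6] 89.1
grey_raised px [398. 122.] n 228 ztop 0.0466 med [0.691 0.361] rect [690.5 361.3] [50.8 49.9] 39.1
grey_raised px [340. 208.] n 141 ztop 0.0656 med [0.527 0.055] rect [527.8  55.2] [27.  32.4] 86.5
grey_raised px [276. 245.] n 455 ztop 0.0202 med [0.404 0.001] rect [391.3  -1.5] [44.8 55.7] 83.9
```

View pics/wrist6.png

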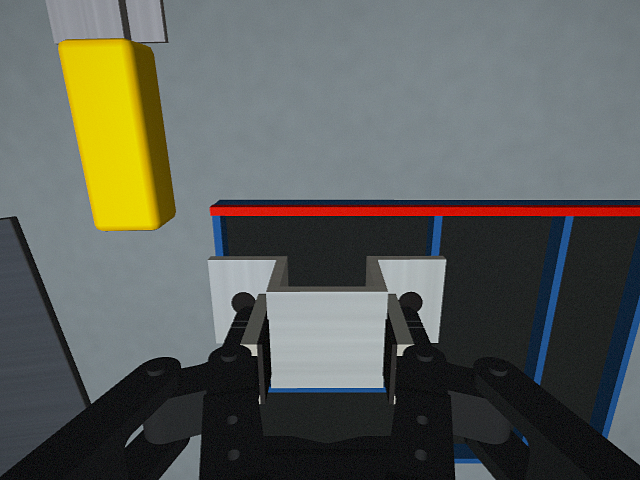

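Wrist view: bracket held level (327,330), bay 1 floor around it between blue walls (218 and 436 columns), scraper at (115,130).

Call:
play_rows(
  commands=[
    [0, 0, -20, 0],
    [0, 0, -35, 0],
    [0, 0, -45, 0],
    [0, 0, -52, 0],
    [0, 0, -55, 0],
    [0, 0, -55, 0],
    [0, 0, -55, 0],
  ],
)

```text
t: 23.5
eef_pos: [0.5325, 0.0921, 0.0118]
tcp_rot: [3.141, 0.001, 3.054]
force: [-0.4, 0.3, -0.9]
grip_width: 0.039
grip_force: 50.7
```

Call:
play_rows(
  commands=[
    [0, 0, -1, 0],
    [0, 0, -1, 0],
    [0, 0, -1, 0],
    [0, 0, -1, 0],
    [0, 0, -1, 0],
    [0, 0, 10, 0],
    [0, 0, 40, 0],
    [0, 0, 80, 0],
    [0, 0, 110, 0],
  ],
  jaw=-0.2,
)

```text
t: 24.4
eef_pos: [0.5323, 0.092, 0.1241]
tcp_rot: [3.141, 0.002, 3.054]
force: [1.3, -0.1, 0.4]
grip_width: 0.0512
grip_force: 0.0
```

Call:
play_rows(
  commands=[
    [-20, -30, 0, 1],
    [-50, -60, 0, 1],
    [-78, -90, 0, 1],
    [-78, -91, 0, 1],
    [-78, -91, 0, 1],
    [-78, -91, 0, 1],
  ],
)

```text
t: 25.0
eef_pos: [0.455, 0.0013, 0.1219]
tcp_rot: [3.141, 0.002, 3.072]
force: [-0.2, -0.1, 0.7]
grip_width: 0.0514
grip_force: 0.0
```

```bash
python3 - <<'E' 2>&1 | grep -v Warn | grep -E "==|t |grey|blue|plate|yell"
from m import *
for n in ['wrist','side']:
    d=cam(n); save(n+'7',d['image']); np.savez(f'/tmp/{n}7.npz',**d)
s=robot.read_state(); print('t ',s['t'],s['eef_pos'],s['tcp_rot'],s['joint_positions'].round(2),s['grip_width'])
meas('7',['wrist'])
E
```

```text
t  25.1 [0.45480448 0.00158204 0.12147111] [3.14152399e+00 5.84585400e-04 3.07263594e+00] [ 0.    0.19 -0.38  1.01  0.    0.07] 0.051533731211746384
== wrist
red px [ 35. 389.] n 2601 ztop 0.0683 med [ 0.528 -0.179] rect [ 530.3 -179.2] [23.6 57.1] 9.4
red px [  6. 459.] n 182 ztop 0.2032 med [ 0.438 -0.061] rect [438.3 -60.5] [0.7 2.5] 43.8
brass_tube px [327. 239.] n 6355 ztop 0.0282 med [0.456 0.001] rect [460.4   0.9] [31.1 84.5] 86.1
brass_tube px [511. 291.] n 2102 ztop 0.0170 med [0.506 0.125] rect [507.3 125.1] [178.4   7.7] 84.4
brass_tube px [ 58. 383.] n 4242 ztop 0.0730 med [ 0.528 -0.162] rect [ 528.3 -167. ] [16.5 73.8] 11.8
brass_tube px [ 14. 446.] n 759 ztop 0.1999 med [ 0.438 -0.06 ] rect [438.5 -60. ] [1.5 3.9] 32.5
brass_tube px [156. 472.] n 250 ztop 0.0277 med [ 0.644 -0.152] rect [ 645.5 -151.7] [12.3  1.5] 0.1
yellow px [327. 240.] n 6175 ztop 0.0282 med [0.457 0.001] rect [460.5   1. ] [30.7 84.5] 86.1
blue px [510. 282.] n 1599 ztop 0.0115 med [0.505 0.128] rect [505.1 129.3] [186.7   2. ] 84.8
blue px [384. 374.] n 1769 ztop 0.0162 med [0.575 0.035] rect [5
[... 1446 characters left out ...]
6
plate px [479. 449.] n 392 ztop 0.0047 med [0.659 0.114] rect [657.  116.3] [23.9 22.6] 88.0
grey_raised px [327. 124.] n 8284 ztop 0.0184 med [0.406 0.005] rect [389.1   5.8] [48.7 59.2] 86.0
grey_raised px [423. 302.] n 63 ztop 0.0084 med [0.516 0.066] rect [515.9  66.7] [10.   7.3] 51.8
grey_raised px [478. 337.] n 2572 ztop 0.0361 med [0.527 0.096] rect [530.8  92.8] [39.7 38.6] 85.6
grey_raised px [102. 334.] n 665 ztop 0.0110 med [ 0.522 -0.167] rect [ 527.5 -169.9] [27.8 24.1] 4.8
grey_raised px [  8. 357.] n 459 ztop 0.0109 med [ 0.54  -0.242] rect [ 536.2 -242.4] [16.3 36.6] 79.3
grey_raised px [ 43. 357.] n 114 ztop 0.0642 med [ 0.506 -0.17 ] rect [ 506.7 -170.3] [ 5.2 10. ] 10.3
```

View pics/wrist7.png

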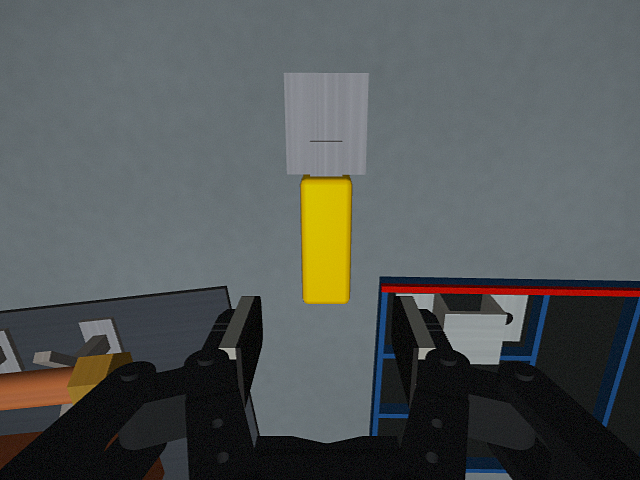

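Wrist view: scraper handle (327,240), blade up-image (327,124); bracket seated in bay 1 (478,337).

Call:
play_rows(
  commands=[
    [-1, 0, -30, 0],
    [-1, 0, -60, 0],
    [-1, 0, -90, 0],
    [-1, 0, -108, 0],
    [-1, 0, -115, 0],
    [-1, 0, -117, 0],
    [-1, 0, -117, 0],
    [-1, 0, -117, 0],
  ],
)

```text
t: 25.9
eef_pos: [0.4538, 0.0011, 0.0051]
tcp_rot: [-3.142, 0.002, 3.072]
force: [0.5, -0.5, 0.3]
grip_width: 0.0514
grip_force: 0.0
```

Call:
play_rows(
  commands=[
    [0, 0, 0, 0],
    [0, 0, 0, 0],
    [0, 0, 0, 0],
    [0, 0, 0, 0],
    [0, 0, 0, 0],
    [0, 0, 0, 0],
  ],
  jaw=1,
  force=60,
)

```text
t: 26.5
eef_pos: [0.4536, 0.001, 0.0053]
tcp_rot: [3.141, 0.002, 3.072]
force: [-1.4, -0.3, 6.5]
grip_width: 0.0307
grip_force: 59.8
```

Call:
play_rows(
  commands=[
    [0, 0, 20, 0],
    [0, 0, 50, 0],
    [0, 0, 90, 0],
    [0, 0, 120, 0],
    [0, 0, 120, 0],
  ],
)

```text
t: 27.0
eef_pos: [0.4554, 0.001, 0.1284]
tcp_rot: [3.141, 0.007, 3.072]
force: [0.5, -0.1, -1.7]
grip_width: 0.0309
grip_force: 59.7
```

Call:
play_rows(
  commands=[
    [12, 18, 0, 8],
    [24, 36, 0, 16],
    [36, 54, 0, 24],
    [48, 72, 0, 32],
    [60, 90, 0, 40],
    [72, 108, 0, 48],
    [84, 126, 0, 56],
    [96, 144, 0, 64],
    [108, 162, 0, 72],
    [117, 177, 0, 80],
  ],
)

```text
t: 28.0
eef_pos: [0.5702, 0.1788, 0.1234]
tcp_rot: [3.141, -0.0, -1.809]
force: [0.5, -1.0, -2.0]
grip_width: 0.0308
grip_force: 59.8
```

Call:
play_rows(
  commands=[
    [0, 0, 0, 8],
    [0, 0, 0, 16],
    [0, 0, 0, 24],
    [0, 0, 0, 32],
    [0, 0, 0, 40],
    [0, 0, 0, 48],
    [0, 0, 0, 56],
    [0, 0, 0, 64],
    [0, 0, 0, 72],
    [0, 0, 0, 80],
  ],
)

```text
t: 29.0
eef_pos: [0.5696, 0.1778, 0.1235]
tcp_rot: [3.141, 0.001, -0.413]
force: [-0.3, 0.0, -1.4]
grip_width: 0.031
grip_force: 59.8
```

Call:
play_rows(
  commands=[
    [0, 0, 0, 8],
    [0, 0, 0, 16],
    [0, 0, -20, 19],
    [0, 0, -30, 19],
    [0, 0, -40, 19],
    [0, 0, -40, 19],
  ],
)

```text
t: 29.6
eef_pos: [0.5689, 0.1777, 0.0826]
tcp_rot: [3.141, 0.003, -0.089]
force: [-0.1, 0.0, -1.3]
grip_width: 0.0309
grip_force: 59.8
```

```bash
python3 - <<'E' 2>&1 | grep -v Warn | grep -E "==|t |grey|blue|plate|yell"
from m import *
for n in ['wrist','side']:
    d=cam(n); save(n+'8',d['image']); np.savez(f'/tmp/{n}8.npz',**d)
s=robot.read_state(); print('t ',s['t'],s['eef_pos'],s['tcp_rot'],s['joint_positions'].round(2),s['grip_width'])
meas('8',['wrist','side'])
E
```

```text
ret = um.true_divide(
t  29.7 [0.5699064  0.17797248 0.0842045 ] [ 3.14152535e+00  3.88649564e-04 -8.81457456e-02] [ 0.3   0.44 -0.1   1.03  0.   -2.75] 0.030717625993842562
== wrist
brass_tube px [326. 242.] n 566 ztop 0.1006 med [0.604 0.176] rect [603.8 174.6] [29.7  3. ] 83.4
brass_tube px [215. 341.] n 477 ztop 0.0170 med [0.519 0.25 ] rect [518. 251.] [29.3  6. ] 85.7
brass_tube px [433. 342.] n 281 ztop 0.0176 med [0.507 0.119] rect [506.1 119.6] [11.8 15.9] 16.5
brass_tube px [548. 341.] n 442 ztop 0.0170 med [0.5  0.05] rect [500.1  49.8] [27.6  6.3] 86.6
yellow px [327. 243.] n 495 ztop 0.1007 med [0.604 0.176] rect [603.6 174.6] [29.7  2.7] 83.4
blue px [428. 166.] n 20701 ztop 0.0161 med [0.611 0.093] rect [587.6 137.6] [242.9 172.2] 84.8
blue px [270. 265.] n 591 ztop 0.0160 med [0.564 0.21 ] rect [561.7 211.2] [ 4.4 40.8] 84.7
blue px [428. 331.] n 163 ztop 0.0110 med [0.508 0.12 ] rect [508.6 120.4] [ 6.3 15.8] 12.5
plate px [221. 186.] n 18567 ztop 0.0047 med [0.61  0.234] rect [597.  232.4] [ 44.5 158.5] 85.1
plate px [503. 105.] n 19372 ztop 0.0050 med [0.639 0.079]
[... 3585 characters left out ...]
 [ 51.2 152.9] 84.0
plate px [365. 214.] n 617 ztop 0.0068 med [0.587 0.088] rect [587.1  88.6] [94.9 44.2] 85.5
plate px [389. 215.] n 624 ztop 0.0075 med [0.641 0.082] rect [641.1  82.9] [99.2 43.7] 84.6
plate px [376. 338.] n 7003 ztop 0.0089 med [ 0.582 -0.236] rect [ 595.  -210.1] [181.6 275.4] 2.7
grey_raised px [306. 121.] n 144 ztop 0.0345 med [0.456 0.391] rect [455.9 392.9] [40.8 36.5] 89.2
grey_raised px [398. 122.] n 224 ztop 0.0472 med [0.691 0.362] rect [690.9 361.2] [50.3 51.9] 14.9
grey_raised px [386. 161.] n 349 ztop 0.0974 med [0.62  0.167] rect [633.8 166.7] [46.5 56.2] 87.5
grey_raised px [340. 206.] n 209 ztop 0.0380 med [0.529 0.088] rect [529.9  89.2] [39.8 33.9] 85.6
```

View pics/wrist8.png

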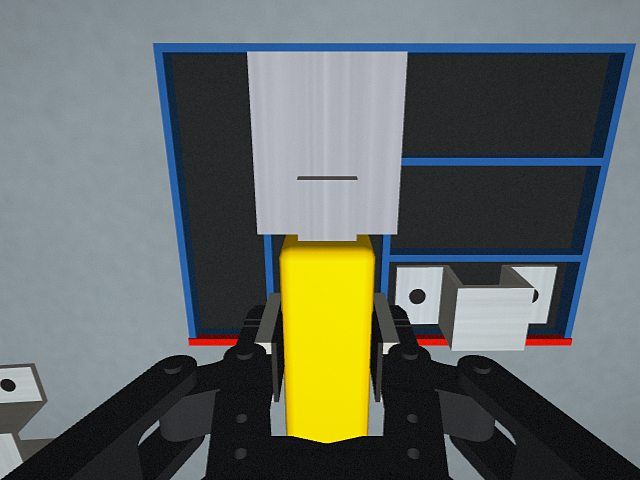

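Wrist view: scraper held with blade (327,143) over the wide bay, handle towards the red strip; brush bay empty at left (205,190); bracket in bay 1 (490,310), second bracket's foot lower-left (20,385).

Call:
play_rows(
  commands=[
    [1, -1, -25, 0],
    [1, -1, -45, 0],
    [1, -1, -58, 0],
    [1, -1, -66, 0],
    [1, -1, -71, 0],
    [1, -1, -71, 0],
    [1, -1, -71, 0],
  ],
)

```text
t: 30.4
eef_pos: [0.5714, 0.1772, 0.0139]
tcp_rot: [-3.141, -0.001, -0.087]
force: [-0.4, 0.5, -1.0]
grip_width: 0.0306
grip_force: 59.8
```

Call:
play_rows(
  commands=[
    [0, 0, -1, 0],
    [0, 0, -2, 0],
    [0, 0, -3, 0],
    [0, 0, -4, 0],
    [0, 0, -4, 0],
  ],
)

```text
t: 30.9
eef_pos: [0.571, 0.177, 0.0094]
tcp_rot: [-3.141, -0.0, -0.087]
force: [-0.2, -0.1, -0.1]
grip_width: 0.0309
grip_force: 60.0
```

Call:
play_rows(
  commands=[
    [0, 0, 0, 0],
    [0, 0, 0, 0],
    [0, 0, 0, 0],
    [0, 0, 0, 0],
  ],
  jaw=0.12,
)

```text
t: 31.3
eef_pos: [0.571, 0.177, 0.0093]
tcp_rot: [-3.141, -0.0, -0.087]
force: [-0.5, 0.8, 1.1]
grip_width: 0.0375
grip_force: 0.0
```

Call:
play_rows(
  commands=[
    [0, 0, 10, 0],
    [0, 0, 30, 0],
    [0, 0, 70, 0],
    [0, 0, 110, 0],
    [0, 0, 110, 0],
  ],
)

```text
t: 31.8
eef_pos: [0.574, 0.1779, 0.1256]
tcp_rot: [-3.138, -0.009, -0.087]
force: [2.0, 0.5, -0.1]
grip_width: 0.0376
grip_force: 0.0
```

Call:
play_rows(
  commands=[
    [-12, 22, 10, -8],
    [-24, 44, 20, -16],
    [-36, 66, 20, -24],
    [-48, 88, 20, -32],
    [-60, 110, 20, -40],
    [-72, 132, 20, -48],
    [-84, 154, 20, -56],
    [-96, 176, 20, -64],
    [-108, 198, 20, -72],
    [-114, 217, 20, -80],
  ],
)

```text
t: 32.8
eef_pos: [0.4559, 0.395, 0.1395]
tcp_rot: [3.142, 0.0, -1.489]
force: [0.1, -0.3, 0.3]
grip_width: 0.0378
grip_force: 0.0
```

Call:
play_rows(
  commands=[
    [0, 0, 0, -5],
    [0, 0, 0, -5],
    [0, 0, 0, -5],
  ],
  jaw=-0.3,
)

```text
t: 33.1
eef_pos: [0.4569, 0.3938, 0.1394]
tcp_rot: [-3.142, -0.0, -1.568]
force: [0.5, 0.6, -0.3]
grip_width: 0.0554
grip_force: 0.0
```

```bash
python3 - <<'E' 2>&1 | grep -v Warn | grep -E "==|t |grey|yell|blue"
from m import *
for n in ['wrist','side']:
    d=cam(n); save(n+'9',d['image']); np.savez(f'/tmp/{n}9.npz',**d)
s=robot.read_state(); print('t ',s['t'],s['eef_pos'],s['tcp_rot'],s['joint_positions'].round(2),s['grip_width'])
meas('9',['wrist','side'])
E
```

```text
t  33.2 [0.45711122 0.39357931 0.13935949] [-3.14149251e+00 -6.42224037e-05 -1.56929193e+00] [ 0.71  0.41  0.    1.16 -0.   -0.86] 0.055554094571381815
== wrist
brass_tube px [224.   9.] n 168 ztop 0.0174 med [0.518 0.262] rect [518.5 261.1] [10.3  4.1] 81.0
blue px [139.   8.] n 1778 ztop 0.0163 med [0.568 0.26 ] rect [584.9 256.7] [  6.8 127.2] 84.8
plate px [191.   3.] n 364 ztop 0.0148 med [0.539 0.256] rect [543.4 256.4] [ 6.7 37.4] 85.8
plate px [ 26. 176.] n 709 ztop 0.0112 med [0.664 0.361] rect [670.9 368.4] [57.3 23.1] 87.6
plate px [283. 225.] n 129 ztop 0.0046 med [0.489 0.399] rect [488.9 398.8] [9.4 9.6] 43.5
plate px [376. 227.] n 130 ztop 0.0046 med [0.421 0.4  ] rect [420.9 400.3] [9.5 9.2] 46.0
grey_raised px [330. 237.] n 3269 ztop 0.0321 med [0.455 0.398] rect [455.2 398.9] [37.7 38.9] 88.9
== side
red px [439. 176.] n 186 ztop 0.0540 med [0.76  0.165] rect [760.3 163.5] [12.4 57.8] 70.1
red px [549. 296.] n 4768 ztop 0.0431 med [ 0.918 -0.17 ] rect [ 919.9 -124.3] [ 44.4 457.4] 0.0
red px [455. 246.] n 198 ztop 0.0420 med [ 0.762 -0.037] rect [762.6 -36.6] [30.  
[... 1467 characters left out ...]
 [ 35.4 152.1] 85.8
plate px [364. 214.] n 614 ztop 0.0066 med [0.587 0.087] rect [586.8  89.6] [95.2 44.2] 84.9
plate px [389. 215.] n 626 ztop 0.0071 med [0.641 0.082] rect [641.2  81.9] [100.5  43.7] 84.3
plate px [376. 338.] n 7057 ztop 0.0091 med [ 0.582 -0.237] rect [ 595. -210.] [181.2 275.6] 2.8
grey_raised px [305. 121.] n 142 ztop 0.0340 med [0.456 0.394] rect [455.8 393.1] [39.6 36.7] 89.0
grey_raised px [398. 122.] n 225 ztop 0.0467 med [0.691 0.361] rect [690.4 362.6] [52.6 50.7] 81.3
grey_raised px [384. 185.] n 329 ztop 0.0228 med [0.627 0.169] rect [636.6 165.3] [46.9 53.5] 88.4
grey_raised px [340. 205.] n 207 ztop 0.0384 med [0.53  0.088] rect [529.8  88.2] [42.5 33.5] 86.5
```

View pics/wrist9.png

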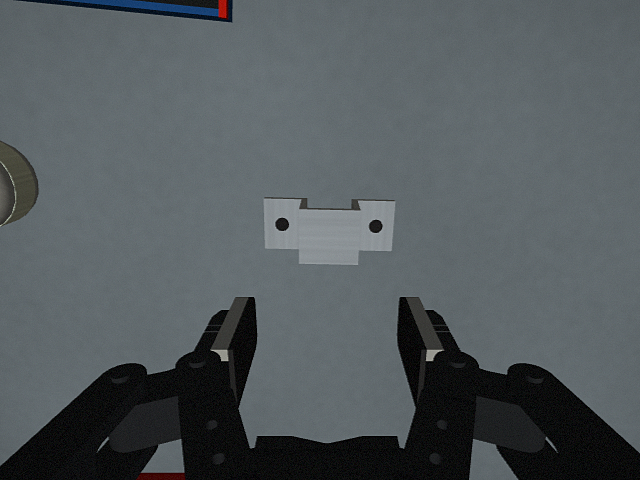

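Wrist view: bracket B at (330,230), holes (283,225) and (376,227), lying along x; nothing near it.

Call:
play_rows(
  commands=[
    [-2, 4, -30, -1],
    [-2, 4, -60, -1],
    [-2, 4, -90, -1],
    [-2, 4, -118, -1],
    [-2, 4, -129, -1],
    [-2, 4, -132, -1],
    [-2, 4, -132, -1],
    [-2, 4, -132, -1],
  ],
)

```text
t: 34.0
eef_pos: [0.4558, 0.3986, 0.0087]
tcp_rot: [-3.14, 0.001, -1.588]
force: [0.8, -0.5, -0.1]
grip_width: 0.0555
grip_force: 0.0
```

Call:
play_rows(
  commands=[
    [0, 0, 0, 0],
    [0, 0, 0, 0],
    [0, 0, 0, 0],
    [0, 0, 0, 0],
    [0, 0, 0, 0],
    [0, 0, 0, 0],
  ],
  jaw=1,
  force=50,
)

```text
t: 34.6
eef_pos: [0.4557, 0.3987, 0.0088]
tcp_rot: [-3.14, 0.002, -1.588]
force: [0.3, -0.7, 6.9]
grip_width: 0.0392
grip_force: 51.3
```

Call:
play_rows(
  commands=[
    [0, 0, 20, 0],
    [0, 0, 50, 0],
    [0, 0, 90, 0],
    [0, 0, 120, 0],
    [0, 0, 120, 0],
  ],
)

```text
t: 35.1
eef_pos: [0.4569, 0.3997, 0.1323]
tcp_rot: [-3.136, 0.005, -1.588]
force: [0.2, 1.2, -0.1]
grip_width: 0.0389
grip_force: 50.7
```

Call:
play_rows(
  commands=[
    [13, -31, 0, -8],
    [26, -62, 0, -16],
    [39, -93, 0, -24],
    [52, -124, 0, -32],
    [65, -155, 0, -40],
    [78, -186, 0, -48],
    [91, -217, 0, -56],
    [104, -248, 0, -64],
    [117, -279, 0, -72],
    [129, -312, 0, -80],
  ],
)

```text
t: 36.1
eef_pos: [0.5841, 0.0848, 0.1267]
tcp_rot: [-3.142, -0.0, -2.99]
force: [0.6, 0.1, -1.0]
grip_width: 0.0388
grip_force: 50.5
```

Call:
play_rows(
  commands=[
    [0, 0, 0, -8],
    [0, 0, 0, -14],
    [0, 0, -20, -14],
    [0, 0, -40, -14],
    [0, 0, -60, -14],
    [0, 0, -60, -14],
    [0, 0, -60, -14],
  ],
)

```text
t: 36.8
eef_pos: [0.5836, 0.086, 0.0671]
tcp_rot: [-3.141, -0.001, 3.054]
force: [-0.0, -0.4, -0.6]
grip_width: 0.0389
grip_force: 50.7
```

```bash
python3 - <<'E' 2>&1 | grep -v Warn | grep -E "==|t |grey|blue|plate"
from m import *
for n in ['wrist']:
    d=cam(n); save(n+'10',d['image']); np.savez(f'/tmp/{n}10.npz',**d)
s=robot.read_state(); print('t ',s['t'],s['eef_pos'],s['tcp_rot'],s['joint_positions'].round(2),s['grip_width'])
meas('10',['wrist'])
E
```

```text
t  36.85 [0.5842079  0.08607304 0.06785112] [3.14158954e+00 4.09483059e-04 3.05439278e+00] [ 0.15  0.45 -0.14  0.98 -0.    0.23] 0.03905041608899262
== wrist
brass_tube px [421. 104.] n 4362 ztop 0.0172 med [0.508 0.137] rect [508.2 136.4] [201.2   4.4] 84.9
brass_tube px [511. 210.] n 14551 ztop 0.0319 med [0.558 0.176] rect [563.2 177.2] [32.5 83.9] 84.8
brass_tube px [486. 476.] n 94 ztop 0.0172 med [0.74  0.177] rect [741.1 176.5] [1.6 8.5] 66.9
yellow px [512. 210.] n 14466 ztop 0.0320 med [0.558 0.176] rect [563.2 177.2] [32.5 83.9] 84.8
blue px [332. 194.] n 6717 ztop 0.0161 med [0.554 0.094] rect [546.7  92.8] [120.5  79.2] 84.8
blue px [581. 282.] n 9324 ztop 0.0157 med [0.618 0.213] rect [608.4 238.5] [ 69.  176.6] 85.3
blue px [329. 394.] n 658 ztop 0.0162 med [0.667 0.079] rect [672.9  78.7] [75.1 19.8] 84.5
plate px [326. 151.] n 5052 ztop 0.0067 med [0.521 0.089] rect [532.1  92.1] [108.1  48.5] 85.0
plate px [477. 176.] n 5160 ztop 0.0051 med [0.54 0.16] rect [569.3 180.4] [ 59.  108.1] 84.9
plate px [600. 251.] n 15539 ztop 0.0046 med [0.595 0.236] rect [599.6 236.8] 
[... 967 characters left out ...]
5.1] 52.9
grey_raised px [388. 175.] n 68 ztop 0.0084 med [0.541 0.121] rect [541.1 120.8] [6.3 7.1] 55.1
grey_raised px [269. 179.] n 108 ztop 0.0082 med [0.538 0.061] rect [538.3  60. ] [11.5  4.9] 82.5
grey_raised px [261. 190.] n 104 ztop 0.0085 med [0.543 0.056] rect [543.4  55.8] [8. 7.] 48.5
grey_raised px [237. 290.] n 2802 ztop 0.0629 med [0.571 0.048] rect [580.3  53.1] [27.1 38.1] 84.5
grey_raised px [419. 291.] n 2735 ztop 0.0626 med [0.578 0.126] rect [586.2 120.1] [26.6 37.4] 84.5
grey_raised px [489. 331.] n 5633 ztop 0.0226 med [0.619 0.173] rect [627.8 169.2] [44.5 41. ] 71.4
grey_raised px [328. 343.] n 10771 ztop 0.0905 med [0.582 0.087] rect [584.   86.9] [40.9 39.1] 85.2
```

View pics/wrist10.png

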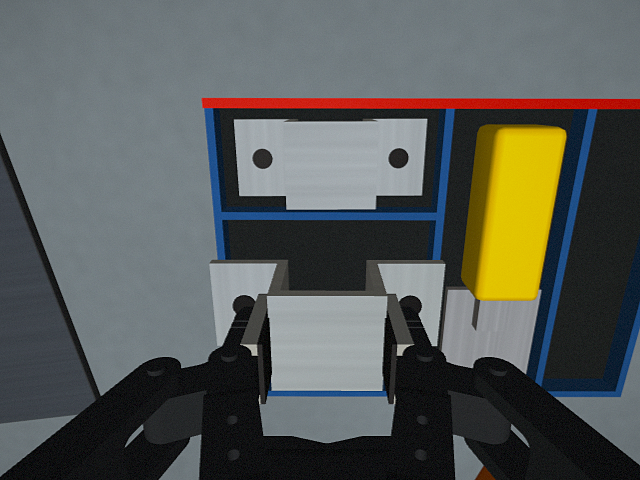

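Wrist view: bracket A flat in bay 1 (330,160), scraper in its bay (515,230), bracket B held over bay 2 (327,330).

Call:
play_rows(
  commands=[
    [2, 0, -20, 0],
    [2, 0, -35, 0],
    [2, 0, -45, 0],
    [2, 0, -51, 0],
    [2, 0, -54, 0],
    [2, 0, -55, 0],
    [2, 0, -55, 0],
  ],
)

```text
t: 37.55
eef_pos: [0.5863, 0.0861, 0.0129]
tcp_rot: [3.141, 0.001, 3.054]
force: [-0.4, -0.5, -0.6]
grip_width: 0.0394
grip_force: 50.7
```

Call:
play_rows(
  commands=[
    [0, 0, 0, 0],
    [0, 0, 0, 0],
    [0, 0, 0, 0],
    [0, 0, 0, 0],
    [0, 0, 0, 0],
    [0, 0, 10, 0],
    [0, 0, 40, 0],
    [0, 0, 80, 0],
    [0, 0, 120, 0],
  ],
  jaw=-0.2,
)

```text
t: 38.45
eef_pos: [0.5855, 0.086, 0.1341]
tcp_rot: [-3.141, -0.001, 3.054]
force: [0.8, 0.9, -0.1]
grip_width: 0.0511
grip_force: 0.0
```

Call:
play_rows(
  commands=[
    [-40, 0, 20, 0],
    [-80, 0, 40, 0],
    [-120, -20, 60, 0],
    [-160, -40, 80, 0],
    [-180, -60, 80, 0],
    [-180, -60, 80, 0],
  ],
)

```text
t: 39.05
eef_pos: [0.4035, 0.0247, 0.214]
tcp_rot: [-3.141, 0.002, 3.053]
force: [-0.3, 0.3, -0.1]
grip_width: 0.0514
grip_force: 0.0
```

```bash
python3 - <<'E' 2>&1 | grep -v Warn | grep -E "==|t |grey|yell|red"
from m import *
for n in ['side','scene','wrist']:
    d=cam(n); save(n+'11',d['image']); np.savez(f'/tmp/{n}11.npz',**d)
s=robot.read_state(); print('t ',s['t'],s['eef_pos'],s['force'],s['grip_width'])
meas('11',['side','wrist'])
a=cv2.imread('pics/side11.png'); b=cv2.imread('pics/scene11.png')
cv2.imwrite('pics/both11.png',np.hstack([cv2.resize(a,(400,300)),cv2.resize(b,(400,300))]))
E
```

```text
t  39.2 [0.4065585  0.02610579 0.21286438] [ 0.81728606 -0.56384367 -0.11452002] 0.05110305286451255
== side
red px [439. 176.] n 188 ztop 0.0533 med [0.76  0.165] rect [761.1 165.4] [10.8 58.5] 69.2
red px [549. 296.] n 4773 ztop 0.0432 med [ 0.919 -0.175] rect [ 919.7 -123.7] [ 44.3 458.7] 0.0
red px [455. 246.] n 199 ztop 0.0419 med [ 0.762 -0.036] rect [762.8 -35.4] [29.9 26.9] 80.0
red px [350. 316.] n 610 ztop 0.0704 med [ 0.532 -0.216] rect [ 532.3 -213.3] [ 18.8 117.8] 2.7
red px [410. 343.] n 3048 ztop 0.0442 med [ 0.639 -0.257] rect [ 638.8 -248.6] [ 56.7 184.8] 2.6
red px [464. 326.] n 244 ztop 0.0386 med [ 0.744 -0.227] rect [ 743.5 -226.3] [58.7 14.2] 8.9
brass_tube px [439. 173.] n 570 ztop 0.0610 med [0.764 0.178] rect [765.3 178.2] [35.2 59.8] 68.6
brass_tube px [353. 183.] n 616 ztop 0.0338 med [0.564 0.172] rect [563.7 172.9] [34.2 79.9] 87.2
brass_tube px [546. 304.] n 7215 ztop 0.0427 med [ 0.919 -0.176] rect [ 919.6 -123.3] [ 45.2 459.6] 0.1
brass_tube px [454. 249.] n 281 ztop 0.0415 med [ 0.762 -0.036] rect [762.8 -35.4] [29.9 26.9] 80.0
brass_tube px [351. 321
[... 4311 characters left out ...]
raised px [142. 330.] n 350 ztop 0.0112 med [ 0.522 -0.167] rect [ 527.2 -170. ] [26.5 24. ] 1.6
grey_raised px [ 66. 343.] n 421 ztop 0.0126 med [ 0.529 -0.246] rect [ 534.8 -249.9] [33.1 24.8] 2.6
grey_raised px [107. 347.] n 73 ztop 0.0645 med [ 0.507 -0.171] rect [ 508.2 -171.2] [ 6.1 10.2] 5.8
grey_raised px [371. 355.] n 73 ztop 0.0085 med [0.575 0.057] rect [573.6  56.5] [15.8 11.9] 80.8
grey_raised px [ 18. 358.] n 65 ztop 0.0640 med [ 0.511 -0.251] rect [ 512.2 -251.1] [ 6.  11.1] 6.3
grey_raised px [394. 383.] n 511 ztop 0.0364 med [0.588 0.074] rect [586.1  76.4] [18.5 37.9] 87.5
grey_raised px [ 37. 397.] n 130 ztop 0.0641 med [ 0.554 -0.248] rect [ 555.4 -248.2] [ 9.4 11.9] 75.4
```

View pics/side11.png

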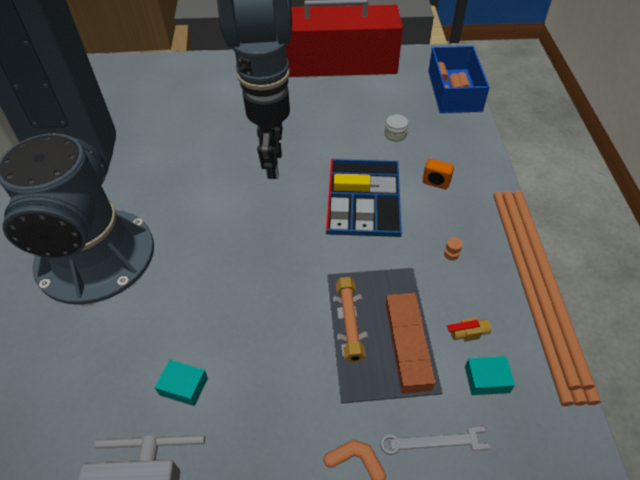

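View pics/scene11.png

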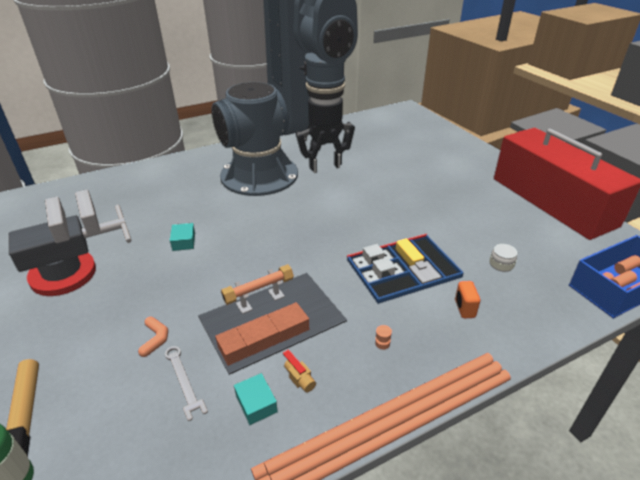

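Both views: bricks flush (410,343), tube seated across both vees (350,318), scraper (365,183) and two brackets (340,212)/(366,212) flat in their bays with the third bay and brush bay empty; no brush or third bracket is anywhere on the bench, and bystanders are unmoved.

```bash
python3 -c "
from bench import robot
print(robot.sign_off())"
```

```text
the job is handed in; nothing more can be done
None
```

I handed the job in: the brick row is flush, the tube is seated in both vees, and the scraper and both brackets are flat in their compartments. There was no brush or third bracket on the bench. The hand-in call returned no verdict, so this rests on my last camera measurements.

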